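Set the hold-down screw of a mask slide

TASK

Push the mask slide by its upright tab all the way home against its end stop, gently. Then turn the winged thumbscrew on the bridge clockwise until you feel it bottom firmly, without overtightening it, and from there back it off a quarter of a turn, so that its foot hangs just clear of the slide. Let go, with the slide still home, and leave the round lock screw and the loose things alone.

Things in the scene. Friction and masses are not known exactly. Their poses are not given: they have to be found in the camera images.
- fixture: Fixed dark base plate 170 x 280 x 16 mm; origin at the centre of its underside, z up. The slide runs along the fixture's y between two rails; home lies towards +y. An aluminium bridge crosses it at y = +60 mm: beam 108 mm (x) by 36 mm (y), top 61 mm above the table.
- tray (a joint): Steel mask slide (76 x 150 mm plate with an amber mask): distance in m still to go to its end stop, 0 = fully home, 0.03 to 0.055 at the start. It drags with about 2 N and stays where it is left. The stop is rigid: push slowly (about 20 mm/s) and stop when the force rises to about 6 N; over 40 N is too much.
- tab (a point): Upright flat steel tab by which the slide is pushed: 36 mm wide (x), 10 mm thick (y), top 62 mm above the table; this point is at its middle, 45 mm above the table; the plate below it has its top 25.5 mm above the table. Axes as the fixture's: push along its +y. When home the tab stands 105 mm from the thumbscrew's axis.
- wing (a point): Winged steel thumbscrew on the bridge, upright axis; it does not rise or sink. Wing: upright bar 50 mm long (point x), 10 mm thick (point y, grip across it), 30 mm tall; this point is on the axis at half its height, 90 mm above the table. Below: 19 mm hub (from 68 mm), washer, 26 mm collar on the beam. Clockwise from above tightens; drags with 0.04 N m, stays where left.
- foot_tip (a point): Centre of the lower face of the screw's 12 mm steel foot, below the beam, z up. It moves only 2 mm per turn, too little to read. At the start the screw is 0.33 to 0.53 turn short of bottom: how far, and the wing's direction at bottom, must be felt. The quarter turn counts from where bottom is first met, before any wind-up; 0.20 to 0.30 turn will do.
- pad_top (a point): Top centre of the 22 mm brass pad at the slide's +y end, 34 mm above the table, z up, on which the foot bottoms when the slide is home.
- washer_top (a point): Centre of the brass spring washer under the wing, 68 mm above the table. Once the foot has bottomed, turning on winds this washer up: the torque climbs by 2 N m per rad and the washer sinks 2 mm per turn of wind-up, too little to read; it unwinds when let go. 0.2 N m held for 0.15 s is firmly bottomed; 0.9 N m is overtightened.
- lock_top (a point): Top centre of a small round lock screw, 20 mm wide, top 36 mm above the table, low on the base plate beside the rail; leave it alone.
- lock (a joint): Angle of that lock screw, rad.
- spacer: Bystander: brass washer 26 mm wide, 8 mm thick, lying on the fixture's base plate; origin at the centre of its underside.
- objective: Bystander: grey stepped microscope objective, 34 mm wide, 46 mm tall; origin at the centre of its underside.
- loupe: Bystander: aluminium loupe, 44 mm wide, 36 mm tall; origin at the centre of its underside.
- maskcase: Bystander: flat grey plastic mask case, 140 x 140 x 22 mm; origin at the centre of its underside.
- driver: Bystander: screwdriver with black handle, 170 mm long; origin at the middle of its handle-to-tip line.
- gaugeblock: Bystander: small steel block 35 x 20 x 30 mm; origin at the centre of its underside.
- jar: Bystander: amber glass jar 50 mm wide, 60 mm tall; origin at the centre of its underside.

How it is judged:
By the outcome, as a careful person would: the job done as asked, in the order asked, and still so for the second after the job is handed in, with the robot touching nothing.
It also fails if it takes over 72 s, if anything falls off the work surface, if the arm or the gripper's body presses on something with over 40 N, if the wrist force passes 120 N, or if a joint passes its speed limit or range.

ROBOT

A 6-joint arm with a two-finger parallel gripper is mounted at the origin on the work surface. World frame = base frame: x ahead of the robot, y to its left, z up, the work surface at z = 0. Lengths are in m, angles in rad, forces in N, time in s.
With the tool pointing down it reaches from about 0.25 to 0.725 m from the base axis. Payload 9.7 kg.
Tool frame: the origin (TCP) lies at the very end of the fingers, on their centre line; the grasp point (between the pads) lies 19 mm behind it; z points along the fingers, y is the direction in which the jaws open and shut (so a half turn about z gives the same grasp; the last joint's range is limited). The gripper opens to 85 mm and grips with 20 to 120 N. Pads are 22 mm wide; open, the fingers measure 114 mm over their backs; the gripper's body (76 mm by 85 mm) begins 54 mm behind the grasp point. The pads swing forward as they close: fully open they stand 13 mm farther back than shut.
Start: joints at [1.186, 0.087, 0.176, 1.66, 0, 1.571], TCP at [0.206, 0.51, 0.193] pointing down, gripper open.
Joint ranges: [-3.13, 3.13], [-0.85, 1.81], [-1.15, 1.24], [-2.2, 2.28], [-1.44, 1.52], [-3.14, 3.14]. Speed limits (rad/s): [2.22, 2.22, 2.57, 3.14, 3.14, 3.14].

INTERFACE

Orientations are given as [roll, pitch, yaw] about the fixed x, y, z axes, in that order (R = Rz(yaw) Ry(pitch) Rx(roll)).
In Python, from workcell import get_state, camera, ticket gives the robot as it stands.
- The arm moves only by the tool drive_tool, never from a script. Its argument "increments" is a list of rows, each an object of numbers: "dx", "dy", "dz": the shift along the tool's x, y, z in mm; "wx", "wy", "wz": the turn, a rotation vector about the tool's x, y, z in units of 6 degrees (1.0 is 6 degrees); "hand": the opening, from 0 (shut) to 1 (fully open). A call has 1 to 12 rows; each row is the pose to reach, as a shift and turn from the pose measured when the call began, along the tool's axes at that moment; what a row does not reach only later rows make up. A row lasts 1/8 s, in which the tool goes at most 62.5 mm and 10.7 degrees, less where a joint would pass 70% of its speed; a pose out of reach is approached as far as the arm can. A call with a gripper value outside its range is refused whole. The fingers move at their own pace and stop on an object; "squeeze" is the grip in N (left out, the last holds). Time passes only in rows, so rows that repeat a pose let the fingers close. It gives the time, the measured TCP pose, the force and the opening at its end, in the units of the state.
- get_state(): the state, without advancing time (a new reading comes with each control period).
- camera(name): name is "scene" or "top" or "wrist"; returns a dict with "frame" (384x512x3 uint8, blue, green, red), "fx", "fy", "cx", "cy" (pixels), "R" (3x3) and "t" (3): a world point X has camera coordinates R X + t; the wrist camera has in their place "hand_eye" (4x4, takes a point from camera to tool coordinates, whose origin is the TCP and whose axes are the flange's). Camera axes: x right, y down, z forward; pixel columns grow to the right and rows downward; lengths in m; the calibration is good to about 2 mm. The wrist camera is an equidistant fisheye: a pixel r from the principal point sees the ray r / f radians off the axis. A picture is of the moment at which its call begins: read the wrist's pose just before it. There is no depth.
- ticket.hand_in(): hands the job in, once; it reports no verdict.
The state is a dict: "clock": time; "qpos": joint angles; "joint_vel": joint speeds; "effort": joint torques, N m; "eef_pos": TCP position; "orientation": TCP orientation; "ft_force": force on the tool from outside, world axes, zero at the start; "torque": the same for the moment, N m; "grip_width": finger opening in m.
Only numpy, scipy, OpenCV 4.12 (cv2) and the standard library are available. Lean on these libraries where they do the work, as an engineer would, in place of code of your own. Each camera call takes 0.05 s, during which the arm holds its last target.

## Working session

There is one attempt and no reset: what is moved stays moved. The work goes in short steps, Python scripts to look and compute and a tool call to move; the robot and the scene stay as the last step left them, time stands still between calls to the robot, and variables do not carry over. Pictures are saved under pics/ and viewed, and the job is handed in when it is done.

Besides the shell and the picture viewer there is one more tool, called after ">>>" in YAML: its name, and indented under it one key for each argument. drive_tool: Moves the arm, as the interface text tells. Its arguments: {"type":"object","properties":{"increments":{"type":"array"},"squeeze":{"type":"number"}},"required":["increments"]}

```bash
mkdir -p pics; ls
python3 - <<'E'
from workcell import get_state, camera
import cv2
print(get_state())
for n in ("scene","top","wrist"):
    c=camera(n); cv2.imwrite(f"pics/{n}0.png",c["frame"])
    print(n,{k:(v if not hasattr(v,'tolist') else v.tolist()) for k,v in c.items() if k!="frame"})
E
```

```text
pics
{'clock': 0.0, 'qpos': array([1.18597123e+00, 8.74772705e-02, 1.75142821e-01, 1.65978254e+00,
       5.62073728e-06, 1.57076582e+00]), 'joint_vel': array([ 4.84969097e-04,  9.87698171e-04,  2.97423915e-05,  1.15826547e-03,
       -1.31767746e-03, -1.50785705e-03]), 'effort': array([ 4.28277872e-04, -5.20385349e+01,  4.64812982e+01,  1.61057798e-02,
        2.26392558e-05,  1.52887657e-05]), 'eef_pos': array([0.20636602, 0.50952741, 0.1922781 ]), 'orientation': array([-3.14027199e+00, -5.66102334e-06,  2.75679806e+00]), 'ft_force': array([-0.09707146, -0.47526919, -0.76519105]), 'torque': array([ 0.05161521, -0.01288728,  0.02040555]), 'grip_width': 0.08550759281548376}
scene {'fx': 353.5597378504993, 'fy': 353.5597378504993, 'cx': 254.03211748529324, 'cy': 194.7468331130279, 'R': [[-0.880494742643248, 0.4739684059114596, -0.009108148843234217], [0.3392063184538381, 0.6164917510891966, -0.7105469684404889], [-0.33116171532741234, -0.6287224117499914, -0.7035908237496281]], 't': [0.4668851579308824, -0.1514115118151865, 1.2082512586839425]}
top {'fx': 370.86577921415676, 'fy': 370.86577921415676, 'cx': 263.5210656490551, 'cy': 182.19626362260186, 'R': [[-0.02324905841965027, -0.9996514018354228, 0.012512237652542613], [-0.9871151565591801, 0.020971978004903483, -0.15863115655415042], [0.15831345165128963, -0.016039044455199408, -0.9872586287691888]], 't': [0.039207645056996844, 0.5587877856838719, 1.090339239881756]}
wrist {'fx': 297.3186396354542, 'fy': 297.3186396354542, 'cx': 254.3295581865011, 'cy': 193.0348931275811, 'hand_eye': [[0.0005236879561333743, -0.9557716100017758, -0.2941094273659678, 0.07475667489554363], [0.999999063457849, 0.00012863891844808905, 0.0013625474132958023, -0.0002830208389567046], [-0.0012644502162677167, -0.29410986546976203, 0.9557707822480285, -0.1797485222313372], [0.0, 0.0, 0.0, 1.0]]}
```

View pics/scene0.png

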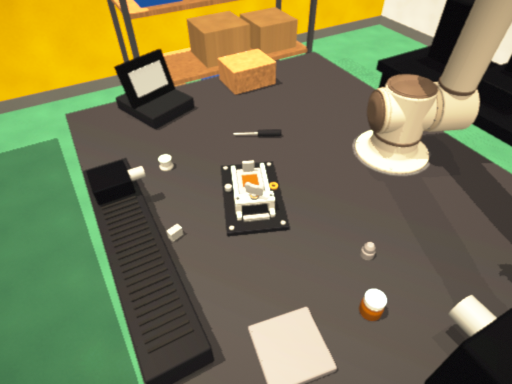

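View pics/top0.png

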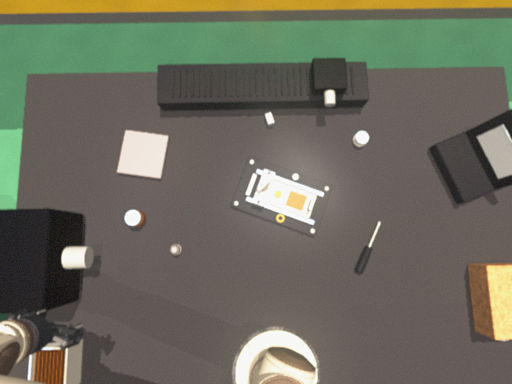

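View pics/wrist0.png

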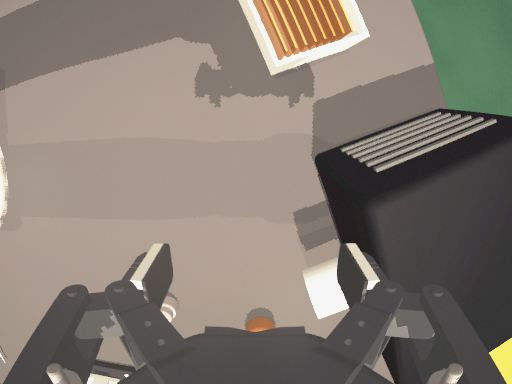

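Run:
```python
import cv2
a=cv2.imread("pics/scene0.png")[150:240,210:300]; cv2.imwrite("pics/sc.png",cv2.resize(a,None,fx=6.6,fy=6.6,interpolation=cv2.INTER_CUBIC))
a=cv2.imread("pics/top0.png")[150:240,225:340]; cv2.imwrite("pics/tc.png",cv2.resize(a,None,fx=6.6,fy=6.6,interpolation=cv2.INTER_CUBIC))
```

```text
(no output)
```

View pics/sc.png

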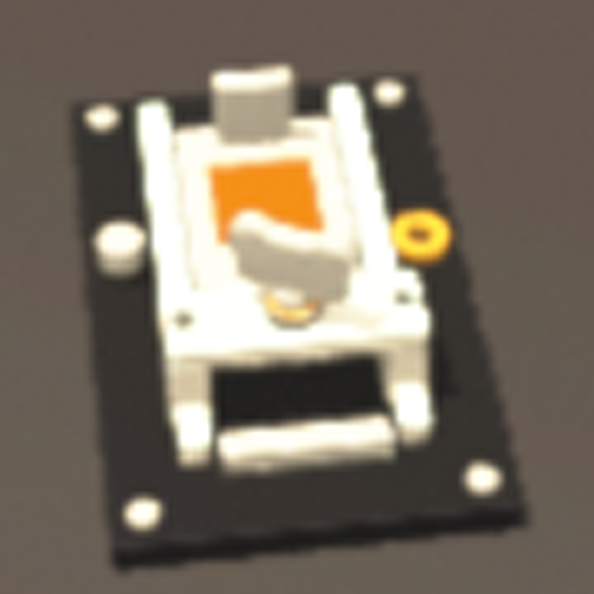

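View pics/tc.png

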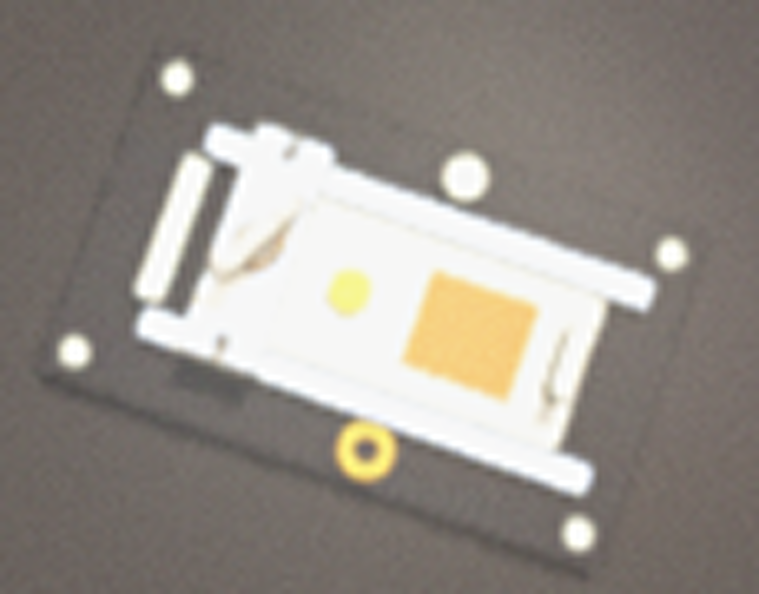

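```bash
cat > h.py <<'E'
import numpy as np
from scipy.spatial.transform import Rotation as Ro
from workcell import get_state, camera
import cv2
def cams():
    import pickle
    return pickle.load(open("cams.pkl","rb"))
def P(c,X):
    x=np.array(c["R"])@np.array(X)+np.array(c["t"]); return [c["fx"]*x[0]/x[2]+c["cx"],c["fy"]*x[1]/x[2]+c["cy"]]
def ray(c,u,v):
    R=np.array(c["R"]);t=np.array(c["t"]); d=R.T@np.array([(u-c["cx"])/c["fx"],(v-c["cy"])/c["fy"],1]); return -R.T@t,d/np.linalg.norm(d)
def wray(w,u,v):
    # w: dict with hand_eye, f, cx, cy, Rt, p
    du=np.array([u-w["cx"],v-w["cy"]]);r=np.linalg.norm(du);th=r/w["fx"]
    d=np.r_[du/r*np.sin(th),np.cos(th)] if r>0 else np.array([0,0,1.])
    H=w["hand_eye"]; 
    return w["Rt"]@H[:3,3]+w["p"], w["Rt"]@H[:3,:3]@d
def wproj(w,X):
    H=w["hand_eye"]; x=w["Rt"].T@(np.array(X)-w["p"]); c=H[:3,:3].T@(x-H[:3,3])
    th=np.arctan2(np.hypot(c[0],c[1]),c[2]); k=th*w["fx"]/np.hypot(c[0],c[1]); return w["cx"]+k*c[0],w["cy"]+k*c[1]
def tri(*rays):
    A=np.zeros((3,3));b=np.zeros(3)
    for o,d in rays:
        M=np.eye(3)-np.outer(d,d);A+=M;b+=M@o
    X=np.linalg.solve(A,b); return X,[np.linalg.norm((np.eye(3)-np.outer(d,d))@(X-o)) for o,d in rays]
def atz(r,z): o,d=r; return o+d*(z-o[2])/d[2]
def wshot(name):
    s=get_state(); c=camera("wrist"); cv2.imwrite(f"pics/{name}.png",c["frame"])
    w={k:c[k] for k in("fx","cx","cy")}; w["hand_eye"]=np.array(c["hand_eye"]); w["Rt"]=Ro.from_euler("xyz",s["orientation"]).as_matrix(); w["p"]=np.array(s["eef_pos"])
    import pickle; pickle.dump(w,open(name+".pkl","wb")); return w
def plan(X,rpy):
    s=get_state();R0=Ro.from_euler("xyz",s["orientation"]);R1=Ro.from_euler("xyz",rpy)
    print("d mm",(R0.inv().apply(np.array(X)-s["eef_pos"])*1000).round(1),"w units",((R0.inv()*R1).as_rotvec(degrees=True)/6).round(3))
E
python3 - <<'E'
from h import *
import pickle
pickle.dump({n:{k:v for k,v in camera(n).items() if k!="frame"} for n in("scene","top")},open("cams.pkl","wb"))
C=cams()
T=dict(A=(177,78),B=(671,254),C=(578,534),D=(74,352),lock=(465,176),sp=(366,450),tab=(556,365))
S=dict(A=(143,513),B=(102,118),C=(389,92),D=(482,478),lock=(119,240),sp=(421,236),tab=(252,75))
X={}
for k in T:
    r1=ray(C["top"],T[k][0]/6.6+225-.4,T[k][1]/6.6+150-.4);r2=ray(C["scene"],S[k][0]/6.6+210-.4,S[k][1]/6.6+150-.4)
    X[k],e=tri(r1,r2);print(k,X[k].round(4),np.round(e,4), atz(r1,.018).round(4),atz(r2,.018).round(4))
c=sum(X[k] for k in "ABCD")/4; y=(X["A"]+X["D"]-X["B"]-X["C"]);yaw=np.arctan2(-y[0],y[1]);x=X["A"]+X["B"]-X["D"]-X["C"]
print(c,np.degrees(yaw),np.degrees(np.arctan2(x[1],x[0])))
E
```

```text
A [0.6316 0.0624 0.0196] [0.0011 0.0011] [0.631 0.063 0.018] [0.6319 0.0604 0.018 ]
B [ 0.5417 -0.17    0.0195] [0.0012 0.0012] [ 0.5409 -0.1696  0.018 ] [ 0.5419 -0.1725  0.018 ]
C [ 0.4112 -0.1201  0.0196] [0.0012 0.0012] [ 0.4103 -0.1196  0.018 ] [ 0.4111 -0.1226  0.018 ]
D [0.5013 0.1128 0.0199] [0.0013 0.0013] [0.5005 0.1138 0.018 ] [0.5014 0.1106 0.018 ]
lock [ 0.5781 -0.0718  0.0365] [0.0009 0.0009] [ 0.5805 -0.0732  0.018 ] [ 0.5713 -0.0909  0.018 ]
sp [ 0.4517 -0.0222  0.0226] [0.0006 0.0006] [ 0.4515 -0.0221  0.018 ] [ 0.4495 -0.0268  0.018 ]
tab [ 0.488  -0.1082  0.0684] [0.0042 0.0042] [ 0.4893 -0.1127  0.018 ] [ 0.4635 -0.1664  0.018 ]
[ 0.52145702 -0.02872417  0.01963595] -21.150844802113788 -21.037992872208072
```

```bash
cat >> h.py <<'E'
c0=np.array([0.5215,-0.0287]);ya=np.radians(-21.1)
def F(x,y,z): return np.r_[c0+[np.cos(ya)*x-np.sin(ya)*y, np.sin(ya)*x+np.cos(ya)*y],z]
def Finv(X): d=np.array(X)[:2]-c0; return np.array([np.cos(ya)*d[0]+np.sin(ya)*d[1],-np.sin(ya)*d[0]+np.cos(ya)*d[1],X[2]])
E
python3 -c "
from h import *
plan(F(0,-.03,.2),[np.pi,0,np.radians(68.9)])"
```

```text
d mm [-494.6 -410.7   -7.1] w units [-5.0000e-03  5.0000e-03  1.4842e+01]
```

>>> drive_tool:
  increments:
    - {"dx": -50, "dy": -41, "dz": -1, "wz": 1.5, "hand": 1}
    - {"dx": -100, "dy": -83, "dz": -2, "wz": 3, "hand": 1}
    - {"dx": -150, "dy": -124, "dz": -2, "wz": 4.5, "hand": 1}
    - {"dx": -198, "dy": -164, "dz": -3, "wz": 6, "hand": 1}
    - {"dx": -246, "dy": -204, "dz": -4, "wz": 7.5, "hand": 1}
    - {"dx": -294, "dy": -244, "dz": -5, "wz": 9, "hand": 1}
    - {"dx": -342, "dy": -284, "dz": -6, "wz": 10.5, "hand": 1}
    - {"dx": -390, "dy": -324, "dz": -7, "wz": 12, "hand": 1}
    - {"dx": -435, "dy": -361, "dz": -7, "wz": 13.3, "hand": 1}
    - {"dx": -475, "dy": -394, "dz": -7, "wz": 14.3, "hand": 1}
    - {"dx": -495, "dy": -411, "dz": -7, "wz": 14.84, "hand": 1}
    - {"dx": -495, "dy": -411, "dz": -7, "wz": 14.84, "hand": 1}

```text
$.increments[0]: bad value
```

Run:
```python
from h import *
w=wshot("w1"); s=get_state(); print(s["clock"],s["eef_pos"],s["orientation"],s["qpos"],s["joint_vel"])
print("wing",wproj(w,F(0,.06,.09)),"tab",wproj(w,F(0,-.085,.062)))
```

```text
0.3 [0.20641191 0.50968947 0.19272649] [-3.14110522e+00  1.83864095e-05  2.75682100e+00] [ 1.18601864e+00  8.71116493e-02  1.75624822e-01  1.65979693e+00
 -1.83893466e-05  1.57079031e+00] [-0.00230516 -0.00166808  0.00301361 -0.00076514 -0.00150152  0.00041551]
wing (np.float64(99.57637826291742), np.float64(414.617925275949)) tab (np.float64(51.71788252891906), np.float64(390.2708677554497))
```

View pics/w1.png

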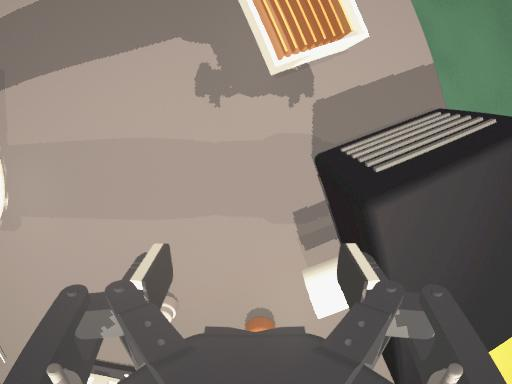

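>>> drive_tool:
  increments:
    - {"dx": -50, "dy": -41, "dz": -1, "wx": 0, "wy": 0, "wz": 1.5, "hand": 1}

```text
clock: 0.42
eef_pos: [0.2355, 0.4559, 0.1923]
orientation: [-3.14, -0.0, 2.601]
ft_force: [1.3, -0.5, 1.1]
grip_width: 0.0856
```

```bash
python3 -c "
from h import *
plan(F(0,-.03,.2),[np.pi,0,np.radians(68.9)])"
```

```text
d mm [-499.8 -297.8   -7.1] w units [-1.7000e-02  1.3000e-02  1.3351e+01]
```

>>> drive_tool:
  increments:
    - {"dx": -51, "dy": -30, "dz": -1, "wx": 0, "wy": 0, "wz": 1.4, "hand": 1}
    - {"dx": -102, "dy": -61, "dz": -2, "wx": 0, "wy": 0, "wz": 2.8, "hand": 1}
    - {"dx": -153, "dy": -91, "dz": -3, "wx": 0, "wy": 0, "wz": 4.2, "hand": 1}
    - {"dx": -204, "dy": -122, "dz": -4, "wx": 0, "wy": 0, "wz": 5.6, "hand": 1}
    - {"dx": -255, "dy": -152, "dz": -5, "wx": 0, "wy": 0, "wz": 7, "hand": 1}
    - {"dx": -306, "dy": -182, "dz": -6, "wx": 0, "wy": 0, "wz": 8.4, "hand": 1}
    - {"dx": -357, "dy": -213, "dz": -7, "wx": 0, "wy": 0, "wz": 9.8, "hand": 1}
    - {"dx": -408, "dy": -243, "dz": -7, "wx": 0, "wy": 0, "wz": 11, "hand": 1}
    - {"dx": -455, "dy": -271, "dz": -7, "wx": 0, "wy": 0, "wz": 12.2, "hand": 1}
    - {"dx": -490, "dy": -292, "dz": -7, "wx": 0, "wy": 0, "wz": 13.1, "hand": 1}
    - {"dx": -500, "dy": -298, "dz": -7, "wx": 0, "wy": 0, "wz": 13.35, "hand": 1}
    - {"dx": -500, "dy": -298, "dz": -7, "wx": 0, "wy": 0, "wz": 13.35, "hand": 1}

```text
clock: 1.92
eef_pos: [0.5106, -0.0571, 0.1996]
orientation: [-3.14, 0.002, 1.203]
ft_force: [-0.5, 0.8, -0.4]
grip_width: 0.0855
```

Run:
```python
from h import *
w=wshot("w1"); s=get_state(); print(s["clock"],s["eef_pos"],s["orientation"],s["qpos"],s["joint_vel"])
print("wing",wproj(w,F(0,.06,.09)),"tab",wproj(w,F(0,-.085,.062)))
```

```text
1.975 [ 0.51035186 -0.05640851  0.19983822] [-3.14056974e+00  1.90689837e-03  1.20377934e+00] [-1.09085183e-01  3.52666395e-03  1.02798448e-01  1.67154361e+00
 -1.58288899e-03  1.82873028e+00] [ 0.02019191 -0.01320887 -0.00491963  0.00227371  0.00135997 -0.00017224]
wing (np.float64(254.13200841832884), np.float64(88.34512762330174)) tab (np.float64(254.13748483919156), np.float64(219.44181901402936))
```

View pics/w1.png

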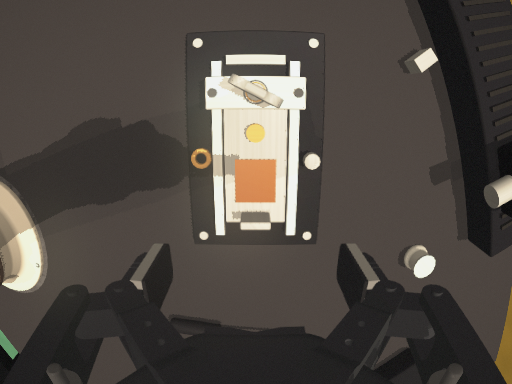

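Run:
```python
import cv2
a=cv2.imread("pics/w1.png")[60:130,200:310]; cv2.imwrite("pics/w1c.png",cv2.resize(a,None,fx=7,fy=7,interpolation=cv2.INTER_CUBIC))
a=cv2.imread("pics/w1.png")[190:250,205:305]; cv2.imwrite("pics/w1t.png",cv2.resize(a,None,fx=7,fy=7,interpolation=cv2.INTER_CUBIC))
```

```text
(no output)
```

View pics/w1c.png

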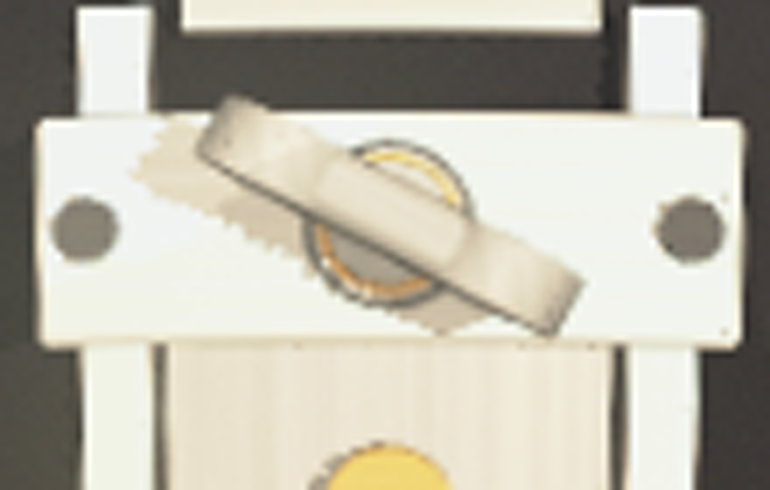

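View pics/w1t.png

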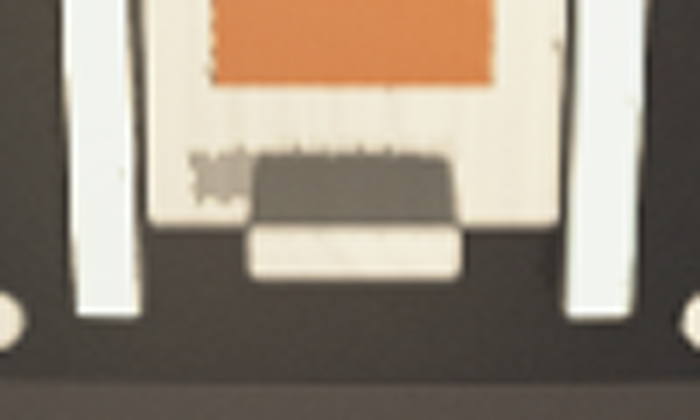

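```bash
python3 -c "
from h import *
plan(F(0,-.118,.15),[np.pi,0,np.radians(68.9)])"
```

```text
d mm [-88.    0.4  50. ] w units [-0.01   0.018  0.012]
```

Run:
```python
from h import *
import pickle
w=pickle.load(open("w1.pkl","rb"))
def px(x,y,ox,oy): return (x/7+ox-.43,y/7+oy-.43)
for n,p,z in [("tabtop",px(355,252,205,190),.062),("tab far",px(355,228,205,190),.062),("tab near",px(355,278,205,190),.062),("wingtop",px(393,205,200,60),.105),("w1",px(222,128,200,60),.105),("w2",px(570,298,200,60),.105),("hubcirc",px(387,222,200,60),.068),("beamL",px(85,229,200,60),.061),("beamR",px(690,229,200,60),.061),("padtop",px(387,480,200,60),.034)]:
    X=atz(wray(w,*p),z); print(n,X.round(4),Finv(X).round(4))
a=Finv(atz(wray(w,*px(205,150,200,60)),.105));b=Finv(atz(wray(w,*px(548,328,200,60)),.105));d=b-a;print(np.degrees(np.arctan2(d[1],d[0])),np.linalg.norm(d))
a=Finv(atz(wray(w,*px(230,98,200,60)),.105));b=Finv(atz(wray(w,*px(582,282,200,60)),.105));d=b-a;print(np.degrees(np.arctan2(d[1],d[0])),np.linalg.norm(d))
```

```text
tabtop [ 0.4894 -0.1157  0.062 ] [ 0.0013 -0.0927  0.062 ]
tab far [ 0.4909 -0.1116  0.062 ] [ 0.0013 -0.0884  0.062 ]
tab near [ 0.4877 -0.1201  0.062 ] [ 0.0013 -0.0974  0.062 ]
wingtop [0.544  0.0256 0.105 ] [0.0015 0.0587 0.105 ]
w1 [0.5271 0.0432 0.105 ] [-0.0206  0.0691  0.105 ]
w2 [0.5612 0.0061 0.105 ] [0.0245 0.0467 0.105 ]
hubcirc [0.5431 0.0252 0.068 ] [0.0007 0.0581 0.068 ]
beamL [0.5005 0.0416 0.061 ] [-0.0449  0.058   0.061 ]
beamR [0.5858 0.0088 0.061 ] [0.0465 0.0581 0.061 ]
padtop [ 0.5282 -0.0134  0.034 ] [0.0007 0.0167 0.034 ]
-27.890757336700844 0.050363552899499224
-27.99460752809187 0.051686446311612254
```

>>> drive_tool:
  increments:
    - {"dx": -30, "dy": 0, "dz": 0, "wx": 0, "wy": 0, "wz": 0, "hand": 0.5}
    - {"dx": -70, "dy": 0, "dz": 20, "wx": 0, "wy": 0, "wz": 0, "hand": 0}
    - {"dx": -88, "dy": 0.4, "dz": 45, "wx": 0, "wy": 0, "wz": 0, "hand": 0}
    - {"dx": -88, "dy": 0.4, "dz": 50, "wx": 0, "wy": 0, "wz": 0, "hand": 0}
    - {"dx": -88, "dy": 0.4, "dz": 50, "wx": 0, "wy": 0, "wz": 0, "hand": 0}
    - {"dx": -88, "dy": 0.4, "dz": 50, "wx": 0, "wy": 0, "wz": 0, "hand": 0}

```text
clock: 2.72
eef_pos: [0.4798, -0.1379, 0.1511]
orientation: [3.141, 0.002, 1.205]
ft_force: [-0.3, 0.5, 0.2]
grip_width: -0.0003
```

Run:
```python
from h import *
w=wshot("w2"); s=get_state(); print(s["clock"],s["eef_pos"],Finv(s["eef_pos"]),s["orientation"],s["grip_width"],s["torque"],s["ft_force"])
plan(F(0,-.118,.04),[np.pi,0,np.radians(68.9)])
```

```text
2.775 [ 0.47974194 -0.137988    0.15098064] [ 0.000385   -0.11699339  0.15098064] [3.14120689e+00 1.66550930e-03 1.20527963e+00] -0.00022926668757111096 [-0.04484242 -0.00906351  0.0668066 ] [ 0.36169996 -0.0047291   0.00495902]
d mm [ -0.8  -0.4 111. ] w units [0.004 0.016 0.026]
```

View pics/w2.png

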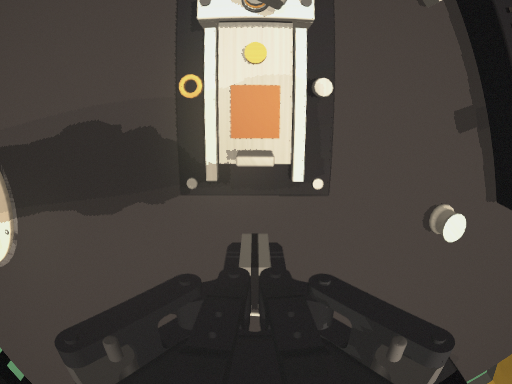

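Run:
```python
import cv2
a=cv2.imread("pics/w2.png")[140:200,205:305]; cv2.imwrite("pics/w2t.png",cv2.resize(a,None,fx=7,fy=7,interpolation=cv2.INTER_CUBIC))
a=cv2.imread("pics/w2.png")[0:40,200:310]; cv2.imwrite("pics/w2c.png",cv2.resize(a,None,fx=7,fy=7,interpolation=cv2.INTER_CUBIC))
```

```text
(no output)
```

View pics/w2t.png

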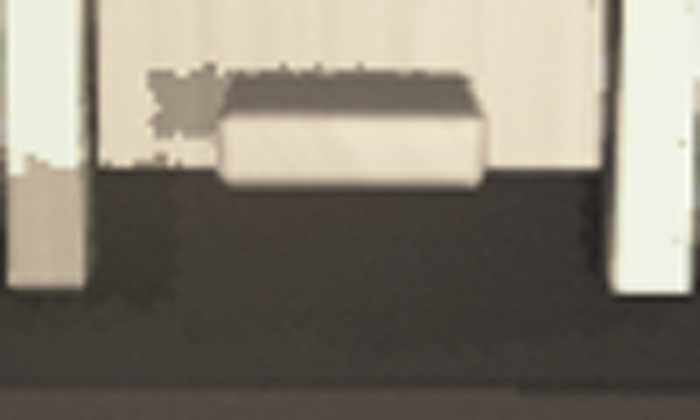

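View pics/w2c.png

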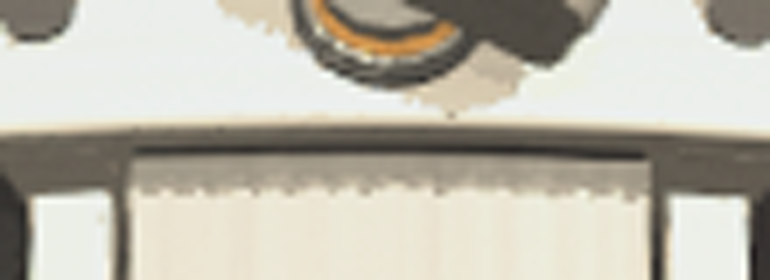

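Run:
```python
from h import *
import pickle
w=pickle.load(open("w1.pkl","rb"));v=pickle.load(open("w2.pkl","rb"));C=cams()
def px(x,y,ox,oy): return (x/7+ox-.43,y/7+oy-.43)
for n,a,b in [("far",(355,228),(351,115)),("near",(355,278),(351,185)),("c",(355,252),(351,150))]:
    r1=wray(w,*px(*a,205,190));r2=wray(v,*px(*b,205,140))
    X,e=tri(r1,r2);print(n,Finv(X).round(4),np.round(e,4),Finv(atz(r2,.062)).round(4))
# wing: wrist1 + scene
r1=wray(w,*px(393,205,200,60)); r2=ray(C["scene"],210+295/6.6-.4,150+245/6.6-.4)
X,e=tri(r1,r2);print("wingtop c",Finv(X).round(4),np.round(e,4))
print("TCP in w2",wproj(v,v["p"]))
```

```text
far [ 0.0012 -0.0897  0.0588] [0.0002 0.0002] [ 0.001  -0.0892  0.062 ]
near [ 0.0012 -0.0995  0.0573] [0.0002 0.0002] [ 0.001  -0.0985  0.062 ]
c [ 0.0012 -0.0947  0.0573] [0.0002 0.0002] [ 0.001  -0.0938  0.062 ]
wingtop c [0.0007 0.0591 0.0992] [0.0008 0.0008]
TCP in w2 (np.float64(253.79665582097374), np.float64(221.86172200770653))
```

>>> drive_tool:
  increments:
    - {"dx": -5, "dy": 0.5, "dz": 40, "wx": 0, "wy": 0, "wz": 0, "hand": 0}
    - {"dx": -5, "dy": 0.5, "dz": 80, "wx": 0, "wy": 0, "wz": 0, "hand": 0}
    - {"dx": -5, "dy": 0.5, "dz": 103, "wx": 0, "wy": 0, "wz": 0, "hand": 0}
    - {"dx": -5, "dy": 0.5, "dz": 109, "wx": 0, "wy": 0, "wz": 0, "hand": 0}
    - {"dx": -5, "dy": 0.5, "dz": 109, "wx": 0, "wy": 0, "wz": 0, "hand": 0}

```text
clock: 3.4
eef_pos: [0.4788, -0.1429, 0.0428]
orientation: [3.141, 0.002, 1.206]
ft_force: [0.4, 0.5, 0.9]
grip_width: -0.0002
```

Run:
```python
from h import *
s=get_state(); print(s["clock"],Finv(s["eef_pos"]),s["orientation"],s["torque"],s["ft_force"])
plan(F(.001,-.07,.042),[np.pi,0,np.radians(68.9)])
```

```text
3.4 [ 0.00130687 -0.12190333  0.04278505] [3.14052576e+00 1.61674463e-03 1.20568663e+00] [ 0.0393359  -0.01507848 -0.02819447] [0.37757339 0.47030314 0.89621042]
d mm [51.9 -0.1  0.7] w units [0.01  0.015 0.03 ]
```

>>> drive_tool:
  increments:
    - {"dx": 2.5, "dy": 0, "dz": 0.5, "wx": 0, "wy": 0, "wz": 0, "hand": 0}
    - {"dx": 5, "dy": 0, "dz": 0.5, "wx": 0, "wy": 0, "wz": 0, "hand": 0}
    - {"dx": 7.5, "dy": 0, "dz": 0.5, "wx": 0, "wy": 0, "wz": 0, "hand": 0}
    - {"dx": 10, "dy": 0, "dz": 0.5, "wx": 0, "wy": 0, "wz": 0, "hand": 0}
    - {"dx": 12.5, "dy": 0, "dz": 0.5, "wx": 0, "wy": 0, "wz": 0, "hand": 0}
    - {"dx": 15, "dy": 0, "dz": 0.5, "wx": 0, "wy": 0, "wz": 0, "hand": 0}
    - {"dx": 17.5, "dy": 0, "dz": 0.5, "wx": 0, "wy": 0, "wz": 0, "hand": 0}
    - {"dx": 20, "dy": 0, "dz": 0.5, "wx": 0, "wy": 0, "wz": 0, "hand": 0}

```text
clock: 4.4
eef_pos: [0.486, -0.1241, 0.0423]
orientation: [3.14, 0.002, 1.206]
ft_force: [-0.5, 0.2, 0.1]
grip_width: -0.0004
```

Run:
```python
from h import *
w=wshot("w3"); s=get_state(); print(s["clock"],Finv(s["eef_pos"]),s["torque"],s["ft_force"])
```

```text
4.45 [ 0.00124385 -0.10152737  0.04225304] [-0.00614661  0.03964536 -0.0178515 ] [ 0.24301568 -1.20472061  0.03591952]
```

View pics/w3.png

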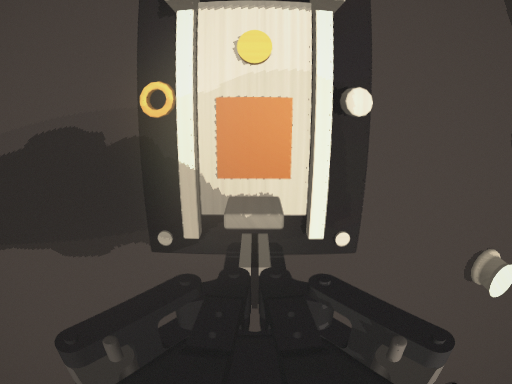

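Run:
```python
from h import *
import pickle
w=pickle.load(open("w3.pkl","rb"))
for r in (225,228,231): print(Finv(atz(wray(w,254,r),.06)))
```

```text
[ 0.0013667  -0.09634671  0.06      ]
[ 0.00137309 -0.09829145  0.06      ]
[ 0.00137952 -0.10025365  0.06      ]
```

>>> drive_tool:
  increments:
    - {"dx": 2.5, "dy": 0, "dz": 0, "wx": 0, "wy": 0, "wz": 0, "hand": 0}
    - {"dx": 5, "dy": 0, "dz": 0, "wx": 0, "wy": 0, "wz": 0, "hand": 0}
    - {"dx": 7.5, "dy": 0, "dz": 0, "wx": 0, "wy": 0, "wz": 0, "hand": 0}
    - {"dx": 10, "dy": 0, "dz": 0, "wx": 0, "wy": 0, "wz": 0, "hand": 0}

```text
clock: 4.95
eef_pos: [0.4898, -0.1144, 0.0423]
orientation: [3.14, 0.001, 1.206]
ft_force: [-0.1, 0.1, 0.7]
grip_width: -0.0004
```

Run:
```python
from h import *
w=wshot("w4"); s=get_state(); print(s["clock"],Finv(s["eef_pos"]),s["torque"],s["ft_force"])
```

```text
5.0 [ 0.00121782 -0.09112897  0.04224213] [-0.01978938  0.00988904  0.00556456] [-0.12193968 -0.02273874 -0.86699311]
```

View pics/w4.png

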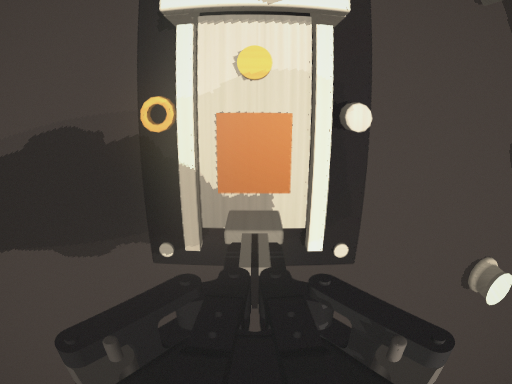

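Run:
```python
from h import *
import pickle
for n in("w3","w4"):
    a=cv2.imread(f"pics/{n}.png")[190:290,200:310]; cv2.imwrite(f"pics/{n}t.png",cv2.resize(a,None,fx=6,fy=6,interpolation=cv2.INTER_CUBIC))
    w=pickle.load(open(n+".pkl","rb")); print(wproj(w,w["p"]),[wproj(w,w["p"]+[0,0,.02]+w["Rt"]@[x,0,0]) for x in (-.011,0,.011)])
    for y in(-.0897,-.0995): print(wproj(w,F(.001,y,.060)))
w=pickle.load(open("w4.pkl","rb"))
for r in (239,243,246): print(Finv(atz(wray(w,254,r),.06)))
```

```text
(np.float64(253.7978025454517), np.float64(221.86177938521735)) [(np.float64(253.77815301511615), np.float64(251.2067999646776)), (np.float64(253.7741771393689), np.float64(234.86781412930918)), (np.float64(253.77121719188506), np.float64(217.6428277394519))]
(np.float64(253.40947376143473), np.float64(214.5481234565577))
(np.float64(253.36689413449648), np.float64(229.848968833981))
(np.float64(253.7978629381902), np.float64(221.86153136043524)) [(np.float64(253.78110006416006), np.float64(251.20325657086227)), (np.float64(253.7771969427419), np.float64(234.86407140841217)), (np.float64(253.77430674362932), np.float64(217.63889418097156))]
(np.float64(253.3600839719678), np.float64(230.74798879932712))
(np.float64(253.3185863589385), np.float64(245.32984922827154))
[ 0.0014004  -0.09518717  0.06      ]
[ 0.00140965 -0.09790089  0.06      ]
[ 0.00141665 -0.09996041  0.06      ]
```

View pics/w3t.png

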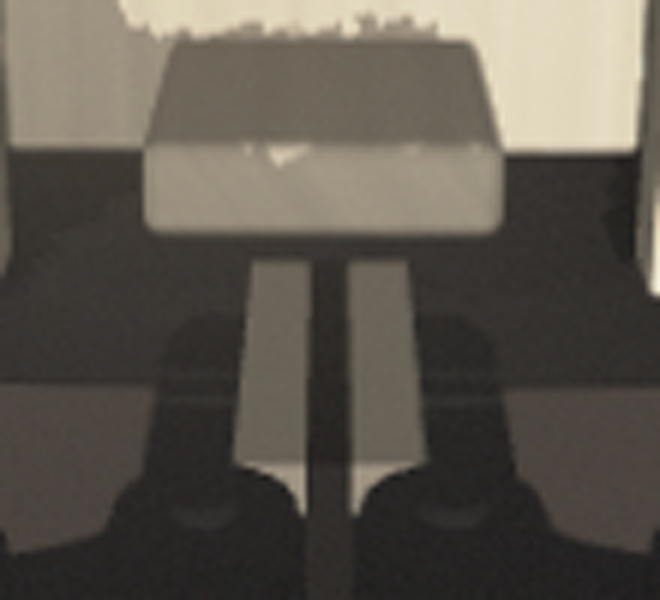

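View pics/w4t.png

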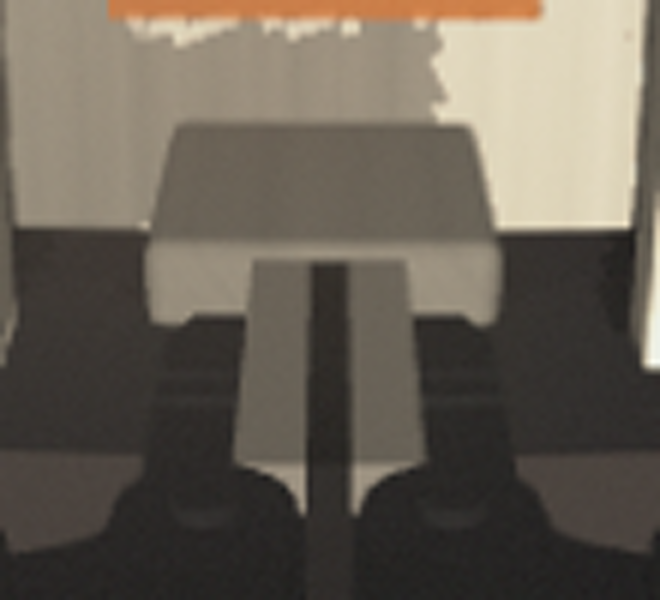

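Run:
```python
from h import *
s=get_state();c=camera("scene"); p=s["eef_pos"]
print(P(c,p),P(c,p+[0,0,.02]),P(c,p+[0,0,.04]),P(c,F(.001,-.0985,.06)))
a=c["frame"][130:220,205:295]; cv2.imwrite("pics/sc4.png",cv2.resize(a,None,fx=6.6,fy=6.6,interpolation=cv2.INTER_CUBIC))
```

```text
[np.float64(247.89102126773537), np.float64(166.91598648033323)] [np.float64(247.75059366246822), np.float64(161.87320036129728)] [np.float64(247.60643743356835), np.float64(156.696518549442)] [np.float64(247.5655484429401), np.float64(160.91309674516557)]
```

View pics/sc4.png

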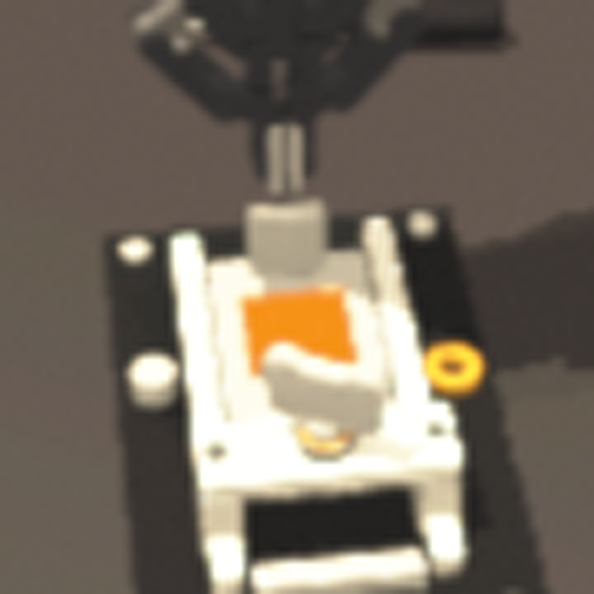

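Run:
```python
from h import *
import pickle
w=pickle.load(open("w4.pkl","rb"));C=cams()
for r in (157.5,159,160):
    X,e=tri(wray(w,254,233),ray(C["scene"],247.9,r)); print(X.round(4),Finv(X).round(4),np.round(e,4),(w["Rt"].T@(X-w["p"])).round(4))
```

```text
[ 0.4951 -0.1013  0.0902] [ 0.0015 -0.0772  0.0902] [0.0002 0.0002] [ 0.014   0.0004 -0.048 ]
[ 0.4935 -0.1051  0.0812] [ 0.0014 -0.0814  0.0812] [0.0001 0.0001] [ 0.0099  0.0002 -0.039 ]
[ 0.4924 -0.1077  0.0752] [ 0.0013 -0.0842  0.0752] [0. 0.] [ 0.0071  0.0001 -0.0329]
```

```bash
python3 - <<'E'
from h import *
import pickle
w=pickle.load(open("w1.pkl","rb"));H=w["hand_eye"]
w["Rt"]=np.eye(3);w["p"]=np.zeros(3)
for u,v,y in((173,248,-.0428),(338,248,.0428),(160,243,-.0428),(350,243,.0428),(170,290,-.0428)):
    o,d=wray(w,u,v); print(u,v,(o+d*(y-o[1])/d[1]).round(4))
# closed width: strip edges in w4 tool
for u in (200+250/6,200+405/6):
    print([ (o+d*(z-o[2])/d[2]).round(4) for o,d in [wray(w,u,233.5)] for z in (-.04,-.02,0)])
E
python3 -c "
import cv2
a=cv2.imread('pics/w1.png')[230:330,110:260]; cv2.imwrite('pics/w1f.png',cv2.resize(a,None,fx=5,fy=5,interpolation=cv2.INTER_CUBIC))"
```

```text
173 248 [ 0.0024 -0.0428 -0.043 ]
338 248 [ 0.0057  0.0428 -0.0492]
160 243 [ 0.0148 -0.0428 -0.062 ]
350 243 [ 0.0167  0.0428 -0.0657]
170 290 [-0.0145 -0.0428 -0.058 ]
[array([ 0.0101, -0.0062, -0.04  ]), array([ 0.0008, -0.0071, -0.02  ]), array([-0.0084, -0.0081,  0.    ])]
[array([ 0.0101,  0.0072, -0.04  ]), array([ 0.0009,  0.0081, -0.02  ]), array([-0.0084,  0.0091,  0.    ])]
```

View pics/w1f.png

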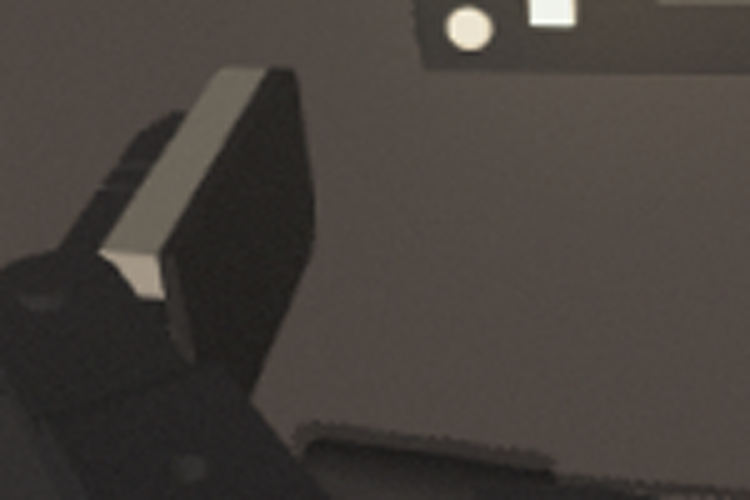

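>>> drive_tool:
  increments:
    - {"dx": -15, "dy": 0, "dz": 0, "wx": 0, "wy": 0, "wz": 0, "hand": 0}
    - {"dx": -32, "dy": 0, "dz": 0, "wx": 0, "wy": 0, "wz": 0, "hand": 0}
    - {"dx": -32, "dy": 0, "dz": 7, "wx": 0, "wy": 0, "wz": 0, "hand": 0}
    - {"dx": -32, "dy": 0, "dz": 14, "wx": 0, "wy": 0, "wz": 0, "hand": 0}
    - {"dx": -32, "dy": 0, "dz": 18, "wx": 0, "wy": 0, "wz": 0, "hand": 0}
    - {"dx": -32, "dy": 0, "dz": 18, "wx": 0, "wy": 0, "wz": 0, "hand": 0}

```text
clock: 5.8
eef_pos: [0.4781, -0.1439, 0.0238]
orientation: [3.141, 0.002, 1.207]
ft_force: [0.2, 0.2, -0.2]
grip_width: -0.0002
```

Run:
```python
from h import *
w=wshot("w5"); s=get_state(); print(s["clock"],s["eef_pos"],Finv(s["eef_pos"]),s["torque"],s["ft_force"])
a=cv2.imread("pics/w5.png")[190:290,200:310];c=camera("scene");b=c["frame"][130:220,205:295]
cv2.imwrite("pics/w5c.png",np.hstack([cv2.resize(a,(440,400),interpolation=cv2.INTER_CUBIC),cv2.resize(b,(400,400)[::-1] if 0 else (360,400),interpolation=cv2.INTER_CUBIC)]))
p=s["eef_pos"]
for z in (0,.02,.036): print(z,P(c,p+[0,0,z]+w["Rt"]@[.011,0,0]))
```

```text
5.85 [ 0.4783163  -0.14398108  0.02408908] [ 0.00121243 -0.12309789  0.02408908] [-0.0144303   0.03021956  0.00796482] [0.64343078 0.42803059 0.30739564]
0 [np.float64(247.27866908124676), np.float64(167.06059563148688)]
0.02 [np.float64(247.13393610375914), np.float64(162.14594423923504)]
0.036 [np.float64(247.01545995499458), np.float64(158.12288757598031)]
```

View pics/w5c.png

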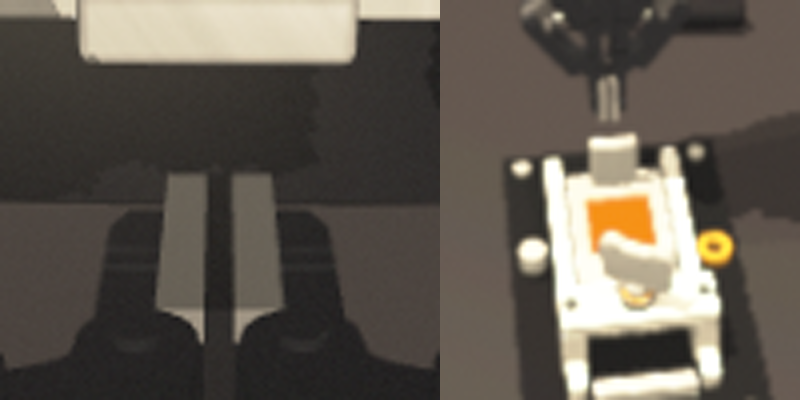

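>>> drive_tool:
  increments:
    - {"dx": 0, "dy": 0, "dz": 8, "wx": 0, "wy": 0, "wz": 0, "hand": 0}
    - {"dx": 0, "dy": 0, "dz": 16, "wx": 0, "wy": 0, "wz": 0, "hand": 0}
    - {"dx": 0, "dy": 0, "dz": 21, "wx": 0, "wy": 0, "wz": 0, "hand": 0}
    - {"dx": 0, "dy": 0, "dz": 21, "wx": 0, "wy": 0, "wz": 0, "hand": 0}

```text
clock: 6.4
eef_pos: [0.4781, -0.144, 0.0027]
orientation: [3.141, 0.002, 1.207]
ft_force: [-0.6, 0.3, -0.7]
grip_width: 0.0003
```

Run:
```python
from h import *
w=wshot("w6"); s=get_state(); print(s["clock"],s["eef_pos"],Finv(s["eef_pos"]),s["torque"],s["ft_force"])
a=cv2.imread("pics/w6.png")[190:290,200:310];c=camera("scene");b=c["frame"][130:220,205:295]
cv2.imwrite("pics/w6c.png",np.hstack([cv2.resize(a,(440,400),interpolation=cv2.INTER_CUBIC),cv2.resize(b,(400,400)[::-1] if 0 else (360,400),interpolation=cv2.INTER_CUBIC)]))
p=s["eef_pos"]
for z in (0,.02,.036): print(z,P(c,p+[0,0,z]+w["Rt"]@[.011,0,0]))
```

```text
6.45 [ 0.47831837 -0.14402695  0.00310618] [ 0.00123088 -0.12313994  0.00310618] [-0.01573659 -0.03117538  0.04810061] [-0.91024119  0.0200042  -0.56287409]
0 [np.float64(247.4196137657611), np.float64(172.0772442802683)]
0.02 [np.float64(247.27857499526226), np.float64(167.29094296872543)]
0.036 [np.float64(247.16315794881967), np.float64(163.37414222798833)]
```

View pics/w6c.png

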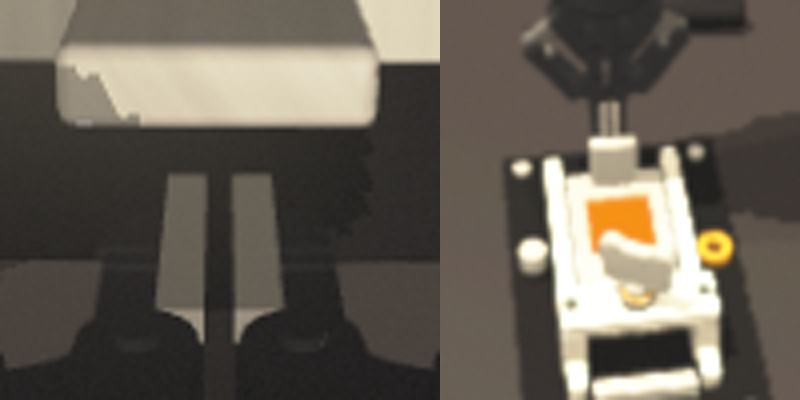

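>>> drive_tool:
  increments:
    - {"dx": 4, "dy": 0, "dz": 0, "wx": 0, "wy": 0, "wz": 0, "hand": 0}
    - {"dx": 8, "dy": 0, "dz": 0, "wx": 0, "wy": 0, "wz": 0, "hand": 0}
    - {"dx": 10.5, "dy": 0, "dz": 0, "wx": 0, "wy": 0, "wz": 0, "hand": 0}
    - {"dx": 13, "dy": 0, "dz": 0, "wx": 0, "wy": 0, "wz": 0, "hand": 0}
    - {"dx": 15.5, "dy": 0, "dz": 0, "wx": 0, "wy": 0, "wz": 0, "hand": 0}
    - {"dx": 18, "dy": 0, "dz": 0, "wx": 0, "wy": 0, "wz": 0, "hand": 0}

```text
clock: 7.25
eef_pos: [0.485, -0.1273, 0.0034]
orientation: [3.14, 0.002, 1.206]
ft_force: [-1.1, -1.7, 0.7]
grip_width: -0.0002
```

Run:
```python
from h import *
s=get_state(); print(s["clock"],s["eef_pos"],Finv(s["eef_pos"]),s["torque"],s["ft_force"])
```

```text
7.25 [ 0.48495414 -0.12734183  0.00343217] [ 0.00141516 -0.10518464  0.00343217] [-0.42001722  0.15862338 -0.00144431] [-1.08565963 -1.65583552  0.68799905]
```

>>> drive_tool:
  increments:
    - {"dx": 2.5, "dy": 0, "dz": 0, "wx": 0, "wy": 0, "wz": 0, "hand": 0}
    - {"dx": 5, "dy": 0, "dz": 0, "wx": 0, "wy": 0, "wz": 0, "hand": 0}
    - {"dx": 7.5, "dy": 0, "dz": 0, "wx": 0, "wy": 0, "wz": 0, "hand": 0}
    - {"dx": 10, "dy": 0, "dz": 0, "wx": 0, "wy": 0, "wz": 0, "hand": 0}
    - {"dx": 12.5, "dy": 0, "dz": 0, "wx": 0, "wy": 0, "wz": 0, "hand": 0}
    - {"dx": 15, "dy": 0, "dz": 0, "wx": 0, "wy": 0, "wz": 0, "hand": 0}
    - {"dx": 17.5, "dy": 0, "dz": 0, "wx": 0, "wy": 0, "wz": 0, "hand": 0}
    - {"dx": 20, "dy": 0, "dz": 0, "wx": 0, "wy": 0, "wz": 0, "hand": 0}
    - {"dx": 22.5, "dy": 0, "dz": 0, "wx": 0, "wy": 0, "wz": 0, "hand": 0}
    - {"dx": 25, "dy": 0, "dz": 0, "wx": 0, "wy": 0, "wz": 0, "hand": 0}
    - {"dx": 27.5, "dy": 0, "dz": 0, "wx": 0, "wy": 0, "wz": 0, "hand": 0}

```text
clock: 8.62
eef_pos: [0.4949, -0.1015, 0.0034]
orientation: [3.14, 0.002, 1.206]
ft_force: [0.2, -1.9, 0.7]
grip_width: 0.0002
```

Run:
```python
from h import *
w=wshot("w7"); s=get_state(); print(s["clock"],s["eef_pos"],Finv(s["eef_pos"]),s["torque"],s["ft_force"])
```

```text
8.675 [ 0.49496306 -0.10124804  0.00339497] [ 0.00135933 -0.07723716  0.00339497] [-0.22323762 -0.06847603 -0.03424264] [ 0.74758277 -1.48036058  0.4111312 ]
```

View pics/w7.png

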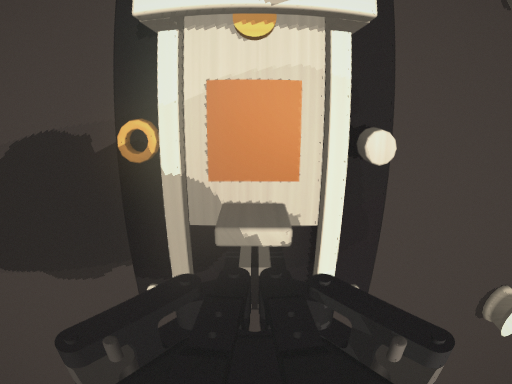

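>>> drive_tool:
  increments:
    - {"dx": 2.5, "dy": 0, "dz": 0, "wx": 0, "wy": 0, "wz": 0, "hand": 0}
    - {"dx": 5, "dy": 0, "dz": 0, "wx": 0, "wy": 0, "wz": 0, "hand": 0}
    - {"dx": 7.5, "dy": 0, "dz": 0, "wx": 0, "wy": 0, "wz": 0, "hand": 0}
    - {"dx": 9.5, "dy": 0, "dz": 0, "wx": 0, "wy": 0, "wz": 0, "hand": 0}
    - {"dx": 10.5, "dy": 0, "dz": 0, "wx": 0, "wy": 0, "wz": 0, "hand": 0}

```text
clock: 9.3
eef_pos: [0.4987, -0.0913, 0.0034]
orientation: [3.14, 0.002, 1.207]
ft_force: [0.6, -2.2, 0.8]
grip_width: 0.0002
```

>>> drive_tool:
  increments:
    - {"dx": 1, "dy": 0, "dz": 0, "wx": 0, "wy": 0, "wz": 0, "hand": 0}
    - {"dx": 2, "dy": 0, "dz": 0, "wx": 0, "wy": 0, "wz": 0, "hand": 0}

```text
clock: 9.55
eef_pos: [0.4995, -0.0894, 0.0034]
orientation: [3.14, 0.002, 1.207]
ft_force: [0.5, -1.5, 1.1]
grip_width: -0.0
```

>>> drive_tool:
  increments:
    - {"dx": 1, "dy": 0, "dz": 0, "wx": 0, "wy": 0, "wz": 0, "hand": 0}
    - {"dx": 2, "dy": 0, "dz": 0, "wx": 0, "wy": 0, "wz": 0, "hand": 0}

```text
clock: 9.8
eef_pos: [0.4999, -0.0883, 0.0034]
orientation: [3.14, 0.003, 1.206]
ft_force: [-2.7, -9.6, 1.9]
grip_width: 0.0
```

>>> drive_tool:
  increments:
    - {"dx": 1, "dy": 0, "dz": 0, "wx": 0, "wy": 0, "wz": 0, "hand": 0}

```text
clock: 9.93
eef_pos: [0.4999, -0.0884, 0.0035]
orientation: [3.14, 0.006, 1.205]
ft_force: [-3.6, -9.5, 1.8]
grip_width: 0.0001
```

>>> drive_tool:
  increments:
    - {"dx": 1, "dy": 0, "dz": 0, "wx": 0, "wy": 0, "wz": 0, "hand": 0}

```text
clock: 10.05
eef_pos: [0.4998, -0.0885, 0.0035]
orientation: [3.14, 0.008, 1.204]
ft_force: [-2.3, -8.9, 2.2]
grip_width: 0.0002
```

>>> drive_tool:
  increments:
    - {"dx": -2, "dy": 0, "dz": 0, "wx": 0, "wy": 0, "wz": 0, "hand": 0}
    - {"dx": -10, "dy": 0, "dz": 0, "wx": 0, "wy": 0, "wz": 0, "hand": 0}
    - {"dx": -20, "dy": 0, "dz": -10, "wx": 0, "wy": 0, "wz": 0, "hand": 0}
    - {"dx": -20, "dy": 0, "dz": -60, "wx": 0, "wy": 0, "wz": 0, "hand": 0}
    - {"dx": -10, "dy": 0, "dz": -110, "wx": 0, "wy": 0, "wz": 0, "hand": 1}
    - {"dx": 20, "dy": 0, "dz": -140, "wx": 0, "wy": 0, "wz": 0, "hand": 1}
    - {"dx": 35, "dy": 0, "dz": -150, "wx": 0, "wy": 0, "wz": 0, "hand": 1}
    - {"dx": 35, "dy": 0, "dz": -150, "wx": 0, "wy": 0, "wz": 0, "hand": 1}

```text
clock: 11.05
eef_pos: [0.5127, -0.0543, 0.153]
orientation: [3.14, 0.008, 1.206]
ft_force: [0.7, 0.7, -0.4]
grip_width: 0.0727
```

Run:
```python
from h import *
w=wshot("w8"); s=get_state(); print(s["clock"],s["eef_pos"],Finv(s["eef_pos"]),s["orientation"],s["qpos"],s["torque"],s["ft_force"])
a=cv2.imread("pics/w8.png")[50:240,180:330];cv2.imwrite("pics/w8c.png",cv2.resize(a,None,fx=3.15,fy=3.15,interpolation=cv2.INTER_CUBIC))
print(wproj(w,F(.001,.059,.105)),wproj(w,F(.001,-.046,.062)))
```

```text
11.1 [ 0.51216929 -0.05470415  0.15210215] [ 0.00065629 -0.02761969  0.15210215] [3.14136431 0.00880372 1.20532746] [-1.01034187e-01 -5.94374883e-03  7.97895094e-04  1.57961859e+00
 -8.55738503e-03  1.83523890e+00] [-0.03032808  0.01007685  0.01004307] [-0.80898558 -1.05240128 -0.09380372]
(np.float64(254.16280814110385), np.float64(89.45174637837474)) (np.float64(253.71929691106646), np.float64(202.99630361477875))
```

View pics/w8c.png

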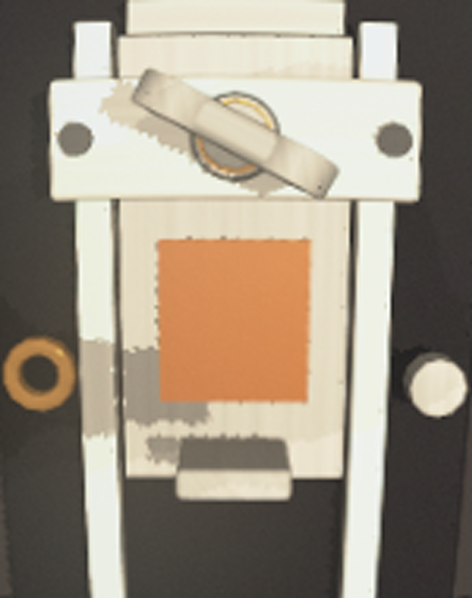

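Run:
```python
from h import *
import pickle
w=pickle.load(open("w8.pkl","rb"));w1=pickle.load(open("w1.pkl","rb"))
px=lambda x,y:(x/3.15+180-.34,y/3.15+50-.34)
c=[(152,70),(340,167),(325,195),(135,100)]
X=[Finv(atz(wray(w,*px(*p)),.105)) for p in c];print(np.array(X).round(4),np.mean(X,0))
d=X[1]-X[0];e=X[2]-X[3];print(np.degrees(np.arctan2(d[1],d[0])),np.degrees(np.arctan2(e[1],e[0])),np.linalg.norm(d))
print("tab far/near",Finv(atz(wray(w,*px(234,475)),.062)),Finv(atz(wray(w,*px(234,499)),.062)))
print("hub ring",Finv(atz(wray(w,*px(235,136)),.068)),"screws",Finv(atz(wray(w,*px(75,139)),.061)),Finv(atz(wray(w,*px(393,139)),.061)))
X,e=tri(wray(w,*px(238,132)),wray(w1,393/7+200-.43,205/7+60-.43));print("tri",Finv(X),e)
plan(F(.001,.059,.15),[np.pi,0,np.radians(-49.1)])
```

```text
[[-0.0187  0.0727  0.105 ]
 [ 0.0263  0.0493  0.105 ]
 [ 0.0228  0.0424  0.105 ]
 [-0.0228  0.0654  0.105 ]] [0.00189512 0.05742314 0.105     ]
-27.461876092573775 -26.815084197857814 0.05069811895021439
tab far/near [ 0.00120921 -0.04340968  0.062     ] [ 0.00123586 -0.05121677  0.062     ]
hub ring [0.00112454 0.0575724  0.068     ] screws [-0.04475947  0.05761847  0.061     ] [0.04645747 0.05794558 0.061     ]
tri [0.00130009 0.05420043 0.19421159] [np.float64(0.00012121036537382481), np.float64(0.00012121036537376836)]
d mm [86.6  0.6  1.3] w units [ 0.088  0.05  19.693]
```

>>> drive_tool:
  increments:
    - {"dx": 10, "dy": 0, "dz": 0, "wx": 0.05, "wy": 0.05, "wz": -1.7, "hand": 1}
    - {"dx": 25, "dy": 0.5, "dz": 0, "wx": 0, "wy": 0, "wz": -3.4, "hand": 1}
    - {"dx": 40, "dy": 0.5, "dz": 0, "wx": 0, "wy": 0, "wz": -5.1, "hand": 1}
    - {"dx": 55, "dy": 0.5, "dz": 0, "wx": 0, "wy": 0, "wz": -6.8, "hand": 1}
    - {"dx": 70, "dy": 0.5, "dz": 0, "wx": 0, "wy": 0, "wz": -8.5, "hand": 1}
    - {"dx": 80, "dy": 0.5, "dz": 0, "wx": 0, "wy": 0, "wz": -10.2, "hand": 1}
    - {"dx": 85.6, "dy": 0.5, "dz": 0, "wx": 0, "wy": 0, "wz": -11.9, "hand": 1}
    - {"dx": 85.6, "dy": 0.5, "dz": 0, "wx": 0, "wy": 0, "wz": -13.6, "hand": 1}
    - {"dx": 85.6, "dy": 0.5, "dz": 0, "wx": 0, "wy": 0, "wz": -15.3, "hand": 1}
    - {"dx": 85.6, "dy": 0.5, "dz": 0, "wx": 0, "wy": 0, "wz": -17, "hand": 1}
    - {"dx": 85.6, "dy": 0.5, "dz": 0, "wx": 0, "wy": 0, "wz": -18.7, "hand": 1}
    - {"dx": 85.6, "dy": 0.5, "dz": 0, "wx": 0, "wy": 0, "wz": -20.4, "hand": 1}

```text
clock: 12.6
eef_pos: [0.5423, 0.024, 0.1495]
orientation: [-3.134, -0.008, -2.936]
ft_force: [0.3, -0.0, -0.3]
grip_width: 0.0852
```

Run:
```python
from h import *
s=get_state(); print(s["clock"],s["eef_pos"],Finv(s["eef_pos"]),s["orientation"],s["qpos"])
plan(F(.0012,.058,.12),[np.pi,0,np.radians(-48.6)])
```

```text
12.6 [0.54226372 0.02399532 0.14945337] [0.00040143 0.05663716 0.14945337] [-3.13429019 -0.00752278 -2.93643713] [ 0.04921403  0.06444255  0.06772886  1.58037999 -0.00838221 -0.15594257]
d mm [-1.6  0.9 29.4] w units [  0.033  -0.116 -19.94 ]
```

>>> drive_tool:
  increments:
    - {"dx": -1.6, "dy": 0.9, "dz": 0, "wx": 0.03, "wy": -0.12, "wz": -1.7, "hand": 1}
    - {"dx": -1.6, "dy": 0.9, "dz": 5, "wx": 0, "wy": 0, "wz": -3.4, "hand": 1}
    - {"dx": -1.6, "dy": 0.9, "dz": 10, "wx": 0, "wy": 0, "wz": -5.1, "hand": 1}
    - {"dx": -1.6, "dy": 0.9, "dz": 15, "wx": 0, "wy": 0, "wz": -6.8, "hand": 1}
    - {"dx": -1.6, "dy": 0.9, "dz": 20, "wx": 0, "wy": 0, "wz": -8.5, "hand": 1}
    - {"dx": -1.6, "dy": 0.9, "dz": 25, "wx": 0, "wy": 0, "wz": -10.2, "hand": 1}
    - {"dx": -1.6, "dy": 0.9, "dz": 29, "wx": 0, "wy": 0, "wz": -11.9, "hand": 1}
    - {"dx": -1.6, "dy": 0.9, "dz": 29, "wx": 0, "wy": 0, "wz": -13.6, "hand": 1}
    - {"dx": -1.6, "dy": 0.9, "dz": 29, "wx": 0, "wy": 0, "wz": -15.3, "hand": 1}
    - {"dx": -1.6, "dy": 0.9, "dz": 29, "wx": 0, "wy": 0, "wz": -17, "hand": 1}
    - {"dx": -1.6, "dy": 0.9, "dz": 29, "wx": 0, "wy": 0, "wz": -18.7, "hand": 1}
    - {"dx": -1.6, "dy": 0.9, "dz": 29, "wx": 0, "wy": 0, "wz": -19.94, "hand": 1}

```text
clock: 14.1
eef_pos: [0.5424, 0.0239, 0.1185]
orientation: [3.129, -0.001, -0.844]
ft_force: [-0.2, 0.5, 0.6]
grip_width: 0.085
```

Run:
```python
from h import *
w=wshot("w9");s=get_state(); print(s["clock"],s["eef_pos"],Finv(s["eef_pos"]),s["orientation"],s["qpos"],s["joint_vel"])
plan(F(.0012,.058,.038),[np.pi,0,np.radians(-48.6)])
print(wproj(w,F(.0012,.058,.105)))
```

```text
14.15 [0.54244591 0.02393399 0.11857285] [0.0005935  0.05664553 0.11857285] [ 3.12907484e+00 -8.21102694e-04 -8.38496203e-01] [ 0.04917755  0.06492487  0.00877222  1.52383451 -0.00853817 -2.25387453] [ 0.00186223 -0.00080615  0.00286142  0.0016364  -0.00088152  0.2147741 ]
d mm [-0.1 -2.5 80.5] w units [ 0.119 -0.008  0.093]
(np.float64(252.02692654817025), np.float64(214.9390834952761))
```

View pics/w9.png

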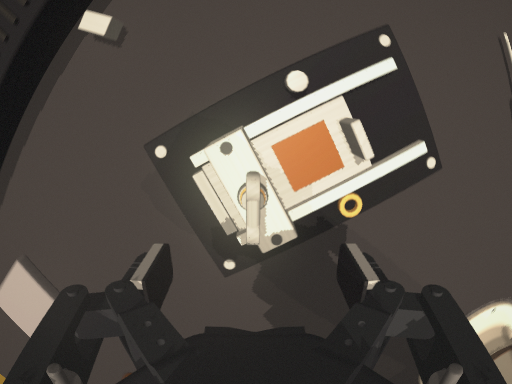

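>>> drive_tool:
  increments:
    - {"dx": 0, "dy": -2.5, "dz": 20, "wx": 0.12, "wy": 0, "wz": 0.09, "hand": 0.6}
    - {"dx": 0, "dy": -2.5, "dz": 40, "wx": 0.12, "wy": 0, "wz": 0.09, "hand": 0.6}
    - {"dx": 0, "dy": -2.5, "dz": 60, "wx": 0.12, "wy": 0, "wz": 0.09, "hand": 0.6}
    - {"dx": 0, "dy": -2.5, "dz": 74, "wx": 0.12, "wy": 0, "wz": 0.09, "hand": 0.6}
    - {"dx": 0, "dy": -2.5, "dz": 80, "wx": 0.12, "wy": 0, "wz": 0.09, "hand": 0.6}
    - {"dx": 0, "dy": -2.5, "dz": 80, "wx": 0.12, "wy": 0, "wz": 0.09, "hand": 0.6}

```text
clock: 14.9
eef_pos: [0.5434, 0.0247, 0.0383]
orientation: [3.141, -0.001, -0.849]
ft_force: [-0.5, 0.1, -0.1]
grip_width: 0.0516
```

Run:
```python
from h import *
w=wshot("w10");s=get_state(); print(s["clock"],s["eef_pos"],Finv(s["eef_pos"]),s["orientation"],s["grip_width"],s["ft_force"],s["torque"])
plan(F(.0012,.058,.038),[np.pi,0,np.radians(-48.6)])
print(wproj(w,F(.0012,.058,.105)))
c=camera("scene");b=c["frame"][120:230,200:310];cv2.imwrite("pics/sc10.png",cv2.resize(b,None,fx=5,fy=5,interpolation=cv2.INTER_CUBIC))
```

```text
14.95 [0.54373059 0.02480223 0.03887929] [0.00147947 0.05791803 0.03887929] [-3.14129703e+00 -1.09531454e-03 -8.48292712e-01] 0.05132207634252335 [ 0.38560174 -0.4200382   0.63113984] [-0.02808703  0.01941351 -0.01089887]
d mm [-0.3  0.1  0.9] w units [-0.003 -0.01  -0.001]
(np.float64(253.78088232992337), np.float64(279.285264235656))
```

View pics/w10.png

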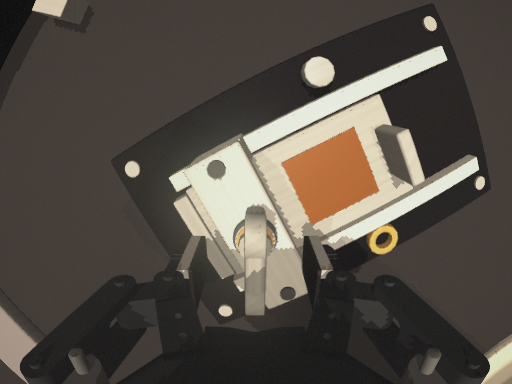

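View pics/sc10.png

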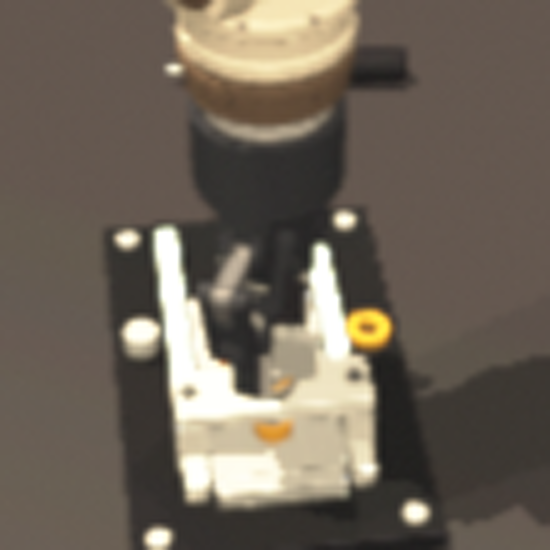

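>>> drive_tool:
  increments:
    - {"dx": 0, "dy": 0, "dz": 0, "wx": 0, "wy": 0, "wz": 0, "hand": 0}
    - {"dx": 0, "dy": 0, "dz": 0, "wx": 0, "wy": 0, "wz": 0, "hand": 0}
    - {"dx": 0, "dy": 0, "dz": 0, "wx": 0, "wy": 0, "wz": 0, "hand": 0}
    - {"dx": 0, "dy": 0, "dz": 0, "wx": 0, "wy": 0, "wz": 0, "hand": 0}
    - {"dx": 0, "dy": 0, "dz": 0, "wx": 0, "wy": 0, "wz": 0, "hand": 0}
    - {"dx": 0, "dy": 0, "dz": 0, "wx": 0, "wy": 0, "wz": 0, "hand": 0}
  squeeze: 40

```text
clock: 15.75
eef_pos: [0.5437, 0.0244, 0.0397]
orientation: [-3.141, -0.002, -0.849]
ft_force: [-2.8, -3.0, 4.9]
grip_width: 0.0096
```

Run:
```python
from h import *
w=wshot("w11");s=get_state(); print(s["clock"],s["eef_pos"],Finv(s["eef_pos"]),s["orientation"],s["grip_width"],s["ft_force"],s["torque"])
```

```text
15.8 [0.5437531  0.02443354 0.03971359] [0.0016332  0.05758217 0.03971359] [-3.14142763e+00 -1.96444473e-03 -8.48513415e-01] 0.009166052976589392 [-4.93396384 -4.53824552  5.23620587] [-0.65619089  0.82840486 -0.0218649 ]
```

View pics/w11.png

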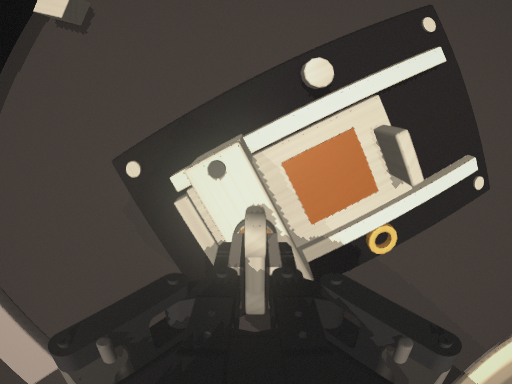

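>>> drive_tool:
  increments:
    - {"dx": 0, "dy": 0.3, "dz": 0, "wx": 0, "wy": 0, "wz": 0.6, "hand": 0}
    - {"dx": 0, "dy": 0.3, "dz": 0, "wx": 0, "wy": 0, "wz": 1.8, "hand": 0}
    - {"dx": 0, "dy": 0.3, "dz": 0, "wx": 0, "wy": 0, "wz": 3, "hand": 0}
    - {"dx": 0, "dy": 0.3, "dz": 0, "wx": 0, "wy": 0, "wz": 4.2, "hand": 0}

```text
clock: 16.3
eef_pos: [0.5434, 0.0242, 0.0398]
orientation: [-3.141, -0.002, -1.292]
ft_force: [-2.1, -2.0, 1.5]
grip_width: 0.0094
```

```bash
cat > st.py <<'E'
from h import *
s=get_state(); print(s["clock"],Finv(s["eef_pos"]).round(4),np.degrees(s["orientation"]).round(2),round(s["grip_width"],4),s["ft_force"].round(1),s["torque"].round(3),s["qpos"].round(3)[5])
E
python3 st.py
```

```text
16.3 [0.0014 0.0572 0.0398] [-1.7995e+02 -1.0000e-01 -7.4050e+01] 0.0094 [-2.1 -2.   1.5] [-0.235  0.373  0.014] -1.804
```

>>> drive_tool:
  increments:
    - {"dx": 0, "dy": 0, "dz": 0, "wx": 0, "wy": 0, "wz": 1.2, "hand": 0}
    - {"dx": 0, "dy": 0, "dz": 0, "wx": 0, "wy": 0, "wz": 2.4, "hand": 0}
    - {"dx": 0, "dy": 0, "dz": 0, "wx": 0, "wy": 0, "wz": 3.6, "hand": 0}
    - {"dx": 0, "dy": 0, "dz": 0, "wx": 0, "wy": 0, "wz": 4.8, "hand": 0}
    - {"dx": 0, "dy": 0, "dz": 0, "wx": 0, "wy": 0, "wz": 6, "hand": 0}
    - {"dx": 0, "dy": 0, "dz": 0, "wx": 0, "wy": 0, "wz": 7.2, "hand": 0}
    - {"dx": 0, "dy": 0, "dz": 0, "wx": 0, "wy": 0, "wz": 8.4, "hand": 0}
    - {"dx": 0, "dy": 0, "dz": 0, "wx": 0, "wy": 0, "wz": 9.6, "hand": 0}
    - {"dx": 0, "dy": 0, "dz": 0, "wx": 0, "wy": 0, "wz": 10.6, "hand": 0}
    - {"dx": 0, "dy": 0, "dz": 0, "wx": 0, "wy": 0, "wz": 11.4, "hand": 0}
    - {"dx": 0, "dy": 0, "dz": 0, "wx": 0, "wy": 0, "wz": 11.8, "hand": 0}

```text
clock: 17.68
eef_pos: [0.5426, 0.0243, 0.0397]
orientation: [-3.141, -0.001, -2.53]
ft_force: [-4.6, -0.7, 4.0]
grip_width: 0.0091
```

```bash
python3 - <<'E'
from h import *
wshot("w12")
E
python3 st.py
```

```text
17.725 [0.0006 0.057  0.0398] [-1.7994e+02 -5.0000e-02 -1.4504e+02] 0.0091 [-6.4  0.3  3.4] [-0.068  1.153 -0.016] -0.565
```

View pics/w12.png

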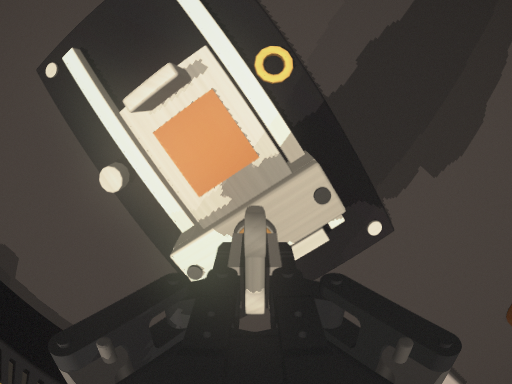

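>>> drive_tool:
  increments:
    - {"dx": 0.3, "dy": 0.2, "dz": 0, "wx": 0, "wy": 0, "wz": 0.8, "hand": 0}
    - {"dx": 0.3, "dy": 0.2, "dz": 0, "wx": 0, "wy": 0, "wz": 1.6, "hand": 0}
    - {"dx": 0.3, "dy": 0.2, "dz": 0, "wx": 0, "wy": 0, "wz": 2.4, "hand": 0}
    - {"dx": 0.3, "dy": 0.2, "dz": 0, "wx": 0, "wy": 0, "wz": 3, "hand": 0}

```text
clock: 18.23
eef_pos: [0.5425, 0.0245, 0.0398]
orientation: [-3.141, -0.0, -2.847]
ft_force: [-0.9, 0.7, 0.2]
grip_width: 0.0092
```

```bash
python3 st.py
```

```text
18.225 [0.0004 0.0572 0.0398] [-1.7994e+02 -1.0000e-02 -1.6312e+02] 0.0092 [-0.9  0.7  0.2] [0.01  0.242 0.032] -0.249
```

>>> drive_tool:
  increments:
    - {"dx": 0, "dy": 0, "dz": 0, "wx": 0, "wy": 0, "wz": 0.5, "hand": 0}
    - {"dx": 0, "dy": 0, "dz": 0, "wx": 0, "wy": 0, "wz": 1, "hand": 0}

```text
clock: 18.48
eef_pos: [0.5424, 0.0245, 0.0398]
orientation: [-3.141, -0.0, -2.953]
ft_force: [-1.4, 0.1, 0.7]
grip_width: 0.0094
```

```bash
python3 st.py
```

```text
18.475 [0.0003 0.0572 0.0398] [-1.7995e+02 -1.0000e-02 -1.6917e+02] 0.0094 [-1.4  0.1  0.7] [-0.068  0.394  0.006] -0.143
```

>>> drive_tool:
  increments:
    - {"dx": 0, "dy": 0, "dz": 0, "wx": 0, "wy": 0, "wz": 0.5, "hand": 0}
    - {"dx": 0, "dy": 0, "dz": 0, "wx": 0, "wy": 0, "wz": 1, "hand": 0}

```text
clock: 18.73
eef_pos: [0.5424, 0.0246, 0.0398]
orientation: [-3.141, -0.0, -3.058]
ft_force: [-1.5, -0.4, 2.2]
grip_width: 0.0092
```

```bash
python3 st.py
```

```text
18.725 [0.0003 0.0573 0.0398] [-179.96   -0.   -175.21] 0.0092 [-1.5 -0.4  2.2] [-0.158  0.422  0.013] -0.038
```

>>> drive_tool:
  increments:
    - {"dx": 0, "dy": 0, "dz": 0, "wx": 0, "wy": 0, "wz": 0.5, "hand": 0}
    - {"dx": 0, "dy": 0, "dz": 0, "wx": 0, "wy": 0, "wz": 1, "hand": 0}

```text
clock: 18.98
eef_pos: [0.5424, 0.0247, 0.0398]
orientation: [-3.141, 0.0, 3.12]
ft_force: [-1.9, -0.6, -0.2]
grip_width: 0.0089
```

```bash
python3 st.py
```

```text
18.975 [0.0002 0.0574 0.0398] [-179.96    0.    178.75] 0.0089 [-1.9 -0.6 -0.2] [-0.093  0.36   0.267] 0.068
```

>>> drive_tool:
  increments:
    - {"dx": 0, "dy": 0, "dz": 0, "wx": 0, "wy": 0, "wz": 0.3, "hand": 0}
    - {"dx": 0, "dy": 0, "dz": 0, "wx": 0, "wy": 0, "wz": 0.3, "hand": 0}

```text
clock: 19.23
eef_pos: [0.5424, 0.0247, 0.0398]
orientation: [-3.141, 0.0, 3.089]
ft_force: [-1.5, 0.1, 1.4]
grip_width: 0.0096
```

```bash
python3 st.py
```

```text
19.225 [0.0002 0.0574 0.0398] [-179.96    0.    177.  ] 0.0096 [-1.5  0.1  1.4] [-0.177  0.424  0.306] 0.098
```

>>> drive_tool:
  increments:
    - {"dx": 0, "dy": 0, "dz": 0, "wx": 0, "wy": 0, "wz": 0.1, "hand": 0}
    - {"dx": 0, "dy": 0, "dz": 0, "wx": 0, "wy": 0, "wz": 0.1, "hand": 0}

```text
clock: 19.48
eef_pos: [0.5424, 0.0248, 0.0398]
orientation: [-3.141, 0.0, 3.079]
ft_force: [-0.9, -0.5, 1.0]
grip_width: 0.0093
```

```bash
python3 st.py
```

```text
19.475 [0.0002 0.0574 0.0398] [-179.96    0.    176.42] 0.0093 [-0.9 -0.5  1. ] [-0.221  0.419  0.29 ] 0.109
```

>>> drive_tool:
  increments:
    - {"dx": 0, "dy": 0, "dz": 0, "wx": 0, "wy": 0, "wz": -1, "hand": 0}
    - {"dx": 0, "dy": 0, "dz": 0, "wx": 0, "wy": 0, "wz": -2.5, "hand": 0}
    - {"dx": 0, "dy": 0, "dz": 0, "wx": 0, "wy": 0, "wz": -4, "hand": 0}
    - {"dx": 0, "dy": 0, "dz": 0, "wx": 0, "wy": 0, "wz": -5.5, "hand": 0}
    - {"dx": 0, "dy": 0, "dz": 0, "wx": 0, "wy": 0, "wz": -7, "hand": 0}
    - {"dx": 0, "dy": 0, "dz": 0, "wx": 0, "wy": 0, "wz": -8.5, "hand": 0}
    - {"dx": 0, "dy": 0, "dz": 0, "wx": 0, "wy": 0, "wz": -10, "hand": 0}
    - {"dx": 0, "dy": 0, "dz": 0, "wx": 0, "wy": 0, "wz": -11.5, "hand": 0}
    - {"dx": 0, "dy": 0, "dz": 0, "wx": 0, "wy": 0, "wz": -13, "hand": 0}
    - {"dx": 0, "dy": 0, "dz": 0, "wx": 0, "wy": 0, "wz": -14.5, "hand": 0}
    - {"dx": 0, "dy": 0, "dz": 0, "wx": 0, "wy": 0, "wz": -15.8, "hand": 0}
    - {"dx": 0, "dy": 0, "dz": 0, "wx": 0, "wy": 0, "wz": -16.35, "hand": 0}

```text
clock: 20.98
eef_pos: [0.5432, 0.0242, 0.0398]
orientation: [-3.14, -0.002, -1.49]
ft_force: [2.0, -4.1, -1.6]
grip_width: 0.0091
```

```bash
python3 st.py
```

```text
20.975 [0.0012 0.0571 0.0398] [-1.7992e+02 -1.0000e-01 -8.5350e+01] 0.0091 [ 2.  -4.1 -1.6] [-0.695 -0.595 -0.022] -1.607
```

>>> drive_tool:
  increments:
    - {"dx": 0, "dy": 0, "dz": 0, "wx": 0, "wy": 0, "wz": -0.1, "hand": 0}
    - {"dx": 0, "dy": 0, "dz": 0, "wx": 0, "wy": 0, "wz": -0.1, "hand": 0}

```text
clock: 21.22
eef_pos: [0.5433, 0.0241, 0.0398]
orientation: [-3.14, -0.002, -1.48]
ft_force: [-0.2, -1.7, 0.2]
grip_width: 0.0095
```

```bash
python3 - <<'E'
from h import *
wshot("w13")
E
python3 st.py
```

```text
21.275 [0.0013 0.0571 0.0398] [-1.7991e+02 -1.1000e-01 -8.4800e+01] 0.0093 [-0.2 -1.8  0.8] [-0.365 -0.044 -0.011] -1.616
```

View pics/w13.png

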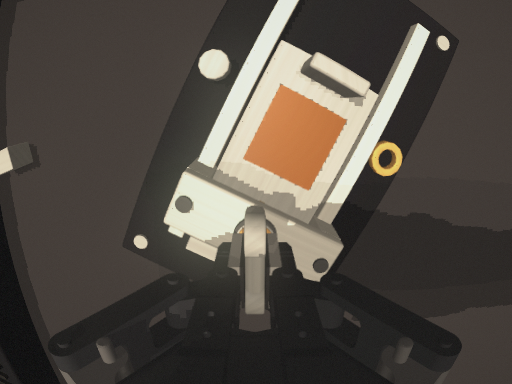

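>>> drive_tool:
  increments:
    - {"dx": 0, "dy": 0, "dz": 0, "wx": 0, "wy": 0, "wz": 0, "hand": 0.15}
    - {"dx": 0, "dy": 0, "dz": 0, "wx": 0, "wy": 0, "wz": 0, "hand": 0.3}
    - {"dx": 0, "dy": 0, "dz": 0, "wx": 0, "wy": 0, "wz": 0, "hand": 0.6}
    - {"dx": 0, "dy": 0, "dz": 0, "wx": 0, "wy": 0, "wz": 0, "hand": 0.6}
    - {"dx": 0, "dy": 0, "dz": 0, "wx": 0, "wy": 0, "wz": 0, "hand": 0.6}
    - {"dx": 0, "dy": 0, "dz": -25, "wx": 0, "wy": 0, "wz": 0, "hand": 0.6}
    - {"dx": 0, "dy": 0, "dz": -60, "wx": 0, "wy": 0, "wz": 0, "hand": 0.6}
    - {"dx": 0, "dy": 0, "dz": -110, "wx": 0, "wy": 0, "wz": 0, "hand": 0.6}
    - {"dx": 0, "dy": 0, "dz": -130, "wx": 0, "wy": 0, "wz": 0, "hand": 0.6}
    - {"dx": 0, "dy": 0, "dz": -130, "wx": 0, "wy": 0, "wz": 0, "hand": 0.6}

```text
clock: 22.52
eef_pos: [0.5439, 0.0244, 0.1713]
orientation: [-3.137, -0.002, -1.48]
ft_force: [-0.5, 0.4, -0.5]
grip_width: 0.0513
```

```bash
python3 - <<'E'
from h import *
w=wshot("w14");print(wproj(w,F(0.0012,.058,.105)),wproj(w,F(0,-.047,.062)))
E
python3 st.py
```

```text
(np.float64(255.3548424978119), np.float64(193.2054059590257)) (np.float64(304.9907232059509), np.float64(87.14311119155363))
22.575 [0.0012 0.0574 0.1696] [-1.7988e+02 -1.1000e-01 -8.4810e+01] 0.0513 [ 0.4  0.3 -0.6] [ 0.02  -0.002  0.017] -1.616
```

View pics/w14.png

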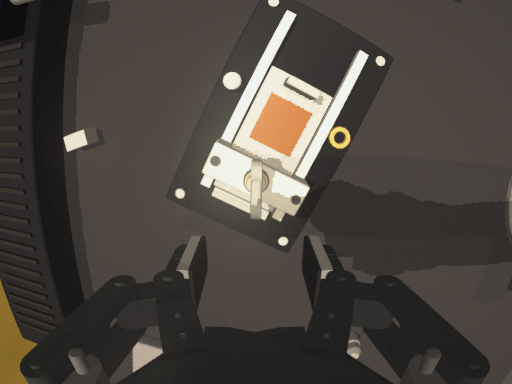

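```bash
python3 -c "
import cv2
a=cv2.imread('pics/w14.png')[65:225,190:330]; cv2.imwrite('pics/w14c.png',cv2.resize(a,None,fx=3.7,fy=3.7,interpolation=cv2.INTER_CUBIC))"
```

```text
(no output)
```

View pics/w14c.png

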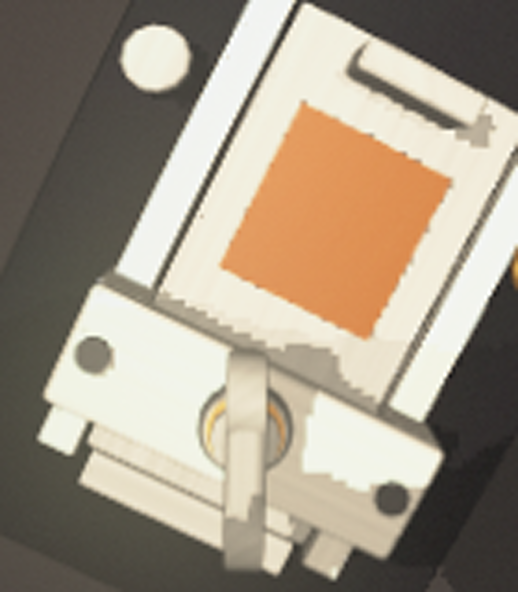

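Run:
```python
from h import *
import pickle
w=pickle.load(open("w14.pkl","rb"))
px=lambda x,y:(x/3.7+190-.37,y/3.7+65-.37)
for n,p,z in(("far tab top",(425,70),.062),("tab other",(420,92),.062)):print(n,Finv(atz(wray(w,*px(*p)),z)))
a=atz(wray(w,*px(250,352)),.105);b=atz(wray(w,*px(244,570)),.105);d=a-b;print(np.degrees(np.arctan2(d[1],d[0])),np.linalg.norm(d))
```

```text
far tab top [ 0.00202615 -0.04992591  0.062     ]
tab other [ 0.00054158 -0.04407312  0.062     ]
-86.17687296772638 0.05321511122918244
```

```bash
python3 -c "
from workcell import ticket; print(ticket.hand_in())"
```

```text
the job is handed in; nothing more can be done
None
```

The job is done and handed in at about 22.6 s. By my last checks the slide is home and the thumbscrew sits a quarter turn back from bottom.

- **Slide:** I pushed it by its tab at about 20 mm/s, easing off at the end, until the force rose from about 2 N to about 10 N and the slide stopped. That is more than the 6 N you suggested but well under 40 N. The last picture puts the tab about 105 mm from the screw axis, so it is still home.
- **Thumbscrew:** It turned freely until it bottomed at a tool yaw of about −175.5° (±1°), about 127° (0.35 turn) from where it started. I held it at 0.27–0.31 N m for about half a second, the highest reading I saw, then backed it off to −84.8°, about 0.25 turn.
- **Letting go:** After release the picture shows the wing at about −86°, so it did not move noticeably. The arm is clear and its force reading is near zero.
- **Bystanders:** The lock screw and spacer look undisturbed in the last picture. I did not touch any of the loose things or check the rest individually.

**Finger length disagreed:** the real fingertips sit about 40 mm behind the stated TCP (the reported tool point). My first push passed over the tab without touching it. Two camera views confirmed this, and I lowered the tool to suit.

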